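# Fit the right mounting plate on the block stand and lock it

### The arm

A 6-joint arm with a two-finger parallel gripper is mounted at the origin on the work surface. World frame = base frame: x ahead of the robot, y to its left, z up, the work surface at z = 0. Lengths are in m, angles in degrees, forces in N, time in s.
With the tool pointing down it reaches from about 0.375 to 0.9 m from the base axis. Payload 3.1 kg.
Tool frame: the origin (TCP) lies on the centre line of the jaws, within the pads' length; the fingertips stand 8 mm ahead of it and the grasp point (between the pads) lies 11 mm behind it; z points along the fingers, y is the direction in which the jaws open and shut (so a half turn about z gives the same grasp; the last joint's range is limited). The gripper opens to 87 mm and grips with 3 to 60 N. Pads are 19 mm wide; open, the fingers measure 117 mm over their backs; the gripper's body (75 mm by 190 mm) begins 51 mm behind the grasp point.
Start: joints at [55.204, 30.224, 82.088, -0, 67.689, -10.227], TCP at [0.26, 0.568, 0.231] pointing down, gripper open.
Joint ranges: [-176.69, 176.69], [-43.24, 126.21], [12.49, 139.97], [-82, 262], [0, 151.66], [-163.58, 163.58]. Speed limits (degrees/s): [159.86, 159.86, 180, 180, 180, 180].

### API

Orientations are given as a 3x3 rotation matrix whose columns are the frame's x, y, z axes.
In Python, from rig import * gives the robot as it stands. The module is installed in compiled form; this text tells all that it offers.
- The arm moves only by the tool arm_command, never from a script. Its argument "commands" is a list of rows, each an object with "translation": the shift along the tool's x, y, z scaled (see below), a list of three; "dr": the turn, a rotation vector about the tool's x, y, z scaled (see below), a list of three; "jaw": the closure, from 0 (fully open) to 1 (shut). In form: [{"translation": [x, y, z], "dr": [ax, ay, az], "jaw": jaw}, ...]. A call has 1 to 12 rows; each row shifts and turns the commanded pose from where the row before left it, along the tool's axes as they then stand; what a row does not reach is not made up. The controller multiplies each number of a shift by 25 mm and each number of a turn by 6 degrees. A row lasts 1/12 s, in which the tool goes at most 41.7 mm and 7.16 degrees, less where a joint would pass 70% of its speed; a pose out of reach is approached as far as the arm can. A call with a number of a shift or a turn outside -1 to 1 is refused whole. A call with a gripper value outside its range is refused whole. The fingers move at their own pace and stop on an object; the grip force is fixed at half the most. Time passes only in rows, so rows that do not move let the fingers close. It gives the time, the measured TCP pose, the force and the opening at its end, in the units of the state.
- read_state(): the state, without advancing time (a new reading comes with each control period).
- capture(name): name is "scene" or "top"; returns (picture, depth): 400x640x3 uint8, red, green, blue; 400x640 float32, m along the optical axis (not along the pixel's ray), 0 where there is no reading.
- camera_model(name): a dict with "intrinsics" (3x3 intrinsics, pixels), "k1" (the pictures are not rectified: a ray, as slopes to the right and down, at radius r is drawn at 1 + k1 r^2 times it, then the intrinsics apply), "pose" (4x4, takes a point from camera to world coordinates). Camera axes: x right, y down, z forward; pixel columns grow to the right and rows downward; lengths in m; the calibration is good to about 2 mm. A picture is of the moment at which its call begins. camera_model takes no time and is no camera call.
- hand_in(): hands the job in, once; it reports no verdict.
The state is a dict: "time_s": time; "joint_positions": joint angles; "qvel": joint speeds; "tau": joint torques, N m; "position": TCP position; "tcp_rot": TCP orientation; "force": force on the tool from outside, world axes, zero at the start; "moment": the same for the moment, N m; "opening": opening from 0.0 (shut) to 1.0 (fully open).
Only numpy, scipy, OpenCV 4.12 (cv2) and the standard library are available. Lean on these libraries where they do the work, as an engineer would, in place of code of your own. Each camera call takes 0.05 s, during which the arm holds its last target.

### The job

One of the three metal mounting plates in the rail tray has its two holes spaced to match the two dowel pins standing in the wooden block stand: find it and set it flat over the pins, fully home, between the stand's cheeks, and let go. Then turn the stand's sunken black lock knob clockwise (seen from above) all the way to its stop. Leave the other tools and materials on the table where they are.

Things in the scene. Friction and masses are not known exactly. Their poses are not given: they have to be found in the camera images.
- stand: Wooden block stand, fixed; place and yaw vary. Origin: centre of its underside on the table, z up. Base 116 (x) by 148 (y) mm, 8 mm thick. On it a knob block (x -52 to 52, y -18 to 74 mm, top 38 mm above the table) and a thin cheek (x -40 to 30, y -74 to -66 mm, same top). A round vertical well 70 mm wide is sunk in the knob block, centred on x 0, y 28 mm, floor 8 mm above the table.
- channel (a point): Middle of the stand's channel floor, the seat (8 mm above the table; x 0, y -42 mm of the stand, same axes). The channel runs along x, open at both ends, 48 mm wide between cheek and knob block (walls to 38 mm above the table). A seated plate lies lengthways in it: its long sides are 4 mm from the walls (no room for fingers), its short ends are free.
- pin_1 (a point): Steel dowel pin 7 mm in diameter, 12 mm tall, top 3 mm tapered. This point is its foot, on the seat (8 mm above the table). Always stands at x = -20, y = -42 mm of the stand.
- pin_2 (a point): Steel dowel pin 7 mm in diameter, 12 mm tall, top 3 mm tapered. This point is its foot, on the seat (8 mm above the table). It stands fixed in one of three sockets on the channel's centre line, 20, 30 or 40 mm from pin_1 towards the stand's +x; which one varies from run to run and decides which plate fits. Empty sockets show as dark spots.
- plate_a_center (a point): Loose plain aluminium plate, 40 (its x) by 62 (its y) by 14 mm thick, 60 to 130 g. Point: its centre, half-way up, z up. Two 9 mm through holes on its y axis, 10 mm either side of the centre (20 mm apart). Alike either way round. Starts in any of the tray's three places. Gripped by its long sides in the tray but by its short ends in the stand, so put down and regrip on the way.
- plate_b_center (a point): Loose plain aluminium plate, 40 (its x) by 62 (its y) by 14 mm thick, 60 to 130 g. Point: its centre, half-way up, z up. Two 9 mm through holes on its y axis, 15 mm either side of the centre (30 mm apart). Alike either way round. Starts in any of the tray's three places. Gripped by its long sides in the tray but by its short ends in the stand, so put down and regrip on the way.
- plate_c_center (a point): Loose plain aluminium plate, 40 (its x) by 62 (its y) by 14 mm thick, 60 to 130 g. Point: its centre, half-way up, z up. Two 9 mm through holes on its y axis, 20 mm either side of the centre (40 mm apart). Alike either way round. Starts in any of the tray's three places. Gripped by its long sides in the tray but by its short ends in the stand, so put down and regrip on the way.
- tray: Wooden rail tray, fixed; place and yaw vary. Origin: centre of its underside, z up. 250 (its x) by 80 mm (its y), floor 4 mm thick, a rail 6 mm thick and up to 26 mm above the table along each long side, ends open. Plates lie on the floor about 76 mm apart along x, long side along the tray's y, short ends 3 mm from the rails (no room for fingers), long sides free.
- lock_knob (a joint): Angle of the lock knob, rad: grows clockwise seen from above, from 0 (open) to the stop at 1.4 (locked); starts between 0 and 0.3; stays where it is left, light friction (about 0.04 N m). At 0 its bar lies along the stand's x axis.
- lock_grip (a point): On the turning axis of the lock knob, 24 mm above the table: a black bar grip 26 mm long (this point's x axis, turning with the knob) and 10 mm wide, from 12 to 33 mm above the table, sunk in the stand's 70 mm well whose rim is at 38 mm. The well's floor is 8 mm above the table; under the bar is a disc 32 mm in diameter up to 12 mm.
- thread: Loose spool of grey thread, upright, 46 mm in diameter, 62 mm high. Bystander: leave it alone. Origin: centre of its underside.
- bead_jar: Loose glass jar with steel cap, 52 mm in diameter, 68 mm high. Bystander: leave it alone. Origin: centre of its underside.
- ribbon: Loose roll of white ribbon lying flat, 76 mm in diameter, 25 mm high. Bystander: leave it alone. Origin: centre of its underside.
- pincushion: Loose blue pincushion, 64 mm in diameter, 36 mm high. Bystander: leave it alone. Origin: centre of its underside.
- glue: Loose white glue bottle, upright, 38 mm in diameter, 82 mm high. Bystander: leave it alone. Origin: centre of its underside.
- shears: Loose shears with orange handles lying flat, within 100 mm of the origin, 60 mm wide, 12 mm high, long axis x. Bystander: leave it alone. Origin: centre of its underside.
- tack_hammer: Loose tack hammer lying flat, 200 mm long along x, within 120 mm of the origin, under 40 mm high. Bystander: leave it alone. Origin: centre of its underside.
- dome_block: Wooden hat block on a pedestal, fixed bystander, 170 mm in diameter, 180 mm high, at the right side of the table. All other equipment stands on the far edge (x beyond 0.77 m, up to 0.13 m high) or at the left side (y beyond 0.45 m).
Mind the look-alikes: they are no part of the job. What is shaped like the part that bears plate_c_center but purple is not meant.

How it is judged:
By the outcome, as a careful person would: the job done as asked, in the order asked, and still so for the second after the job is handed in, with the robot touching nothing.
It also fails if it takes over 67 s, if anything falls off the work surface, if the arm or the gripper's body presses on something with over 40 N, if the wrist force passes 120 N, or if a joint passes its speed limit or range.

## Working session

There is one attempt and no reset: what is moved stays moved. The work goes in short steps, Python scripts to look and compute and a tool call to move; the robot and the scene stay as the last step left them, time stands still between calls to the robot, and variables do not carry over. Pictures are saved under pics/ and viewed, and the job is handed in when it is done.

Besides the shell and the picture viewer there is one more tool, called after ">>>" as a command line: name --argument value ..., lists and objects as JSON in quotes. arm_command: Moves the arm, as the interface text tells. Its arguments: {"type":"object","properties":{"commands":{"type":"array"}},"required":["commands"]}

```bash
mkdir -p pics; cat > h.py <<'E'
from rig import *
import numpy as np, cv2
def save(n,name):
    p,d=capture(n); cv2.imwrite(f'pics/{name}.png',p[:,:,::-1]); np.savez(f'{name}.npz',p=p,d=d); return p,d
E
python3 - <<'E'
from h import *
s=read_state(); print(s)
for n in("scene","top"):
    m=camera_model(n);print(n,m)
    p,d=save(n,n+'0')
print(read_state()['time_s'])
E
```

```text
{'time_s': 0.0, 'joint_positions': array([ 5.52035662e+01,  3.02795520e+01,  8.21577724e+01, -2.10730666e-03,
        6.76864296e+01, -1.02274410e+01]), 'qvel': array([ 0.00843106, -0.01990614,  0.03635129, -0.02117276, -0.03361267,
        0.00104157]), 'tau': array([-3.95502966e-04, -4.40042818e+01, -1.76591384e+01,  6.32872316e-02,
        5.82536578e-02, -1.86312177e-04]), 'position': array([0.25943591, 0.56782198, 0.22955762]), 'tcp_rot': array([[-9.09466868e-01,  4.15774656e-01, -1.20463992e-03],
       [ 4.15776253e-01,  9.09465168e-01, -1.79310429e-03],
       [ 3.50050732e-04, -2.13162961e-03, -9.99997667e-01]]), 'force': array([-0.44414143, -0.28542008, -0.05423115]), 'moment': array([0.0287007 , 0.03479651, 0.02166307]), 'opening': 1.0016357436921273}
scene {'intrinsics': array([[418.017922  ,   0.        , 319.50345773],
       [  0.        , 418.017922  , 200.24892517],
       [  0.        ,   0.        ,   1.        ]]), 'k1': -0.05859696420576335, 'pose': array([[-0.77541042,  0.39376589, -0.49364675,  1.08837767],
       [ 0.63135535,  0.49752104, -0.59486405,  0.61280763],
       [ 0.01136248, -0.7729303 , -0.6343892 ,  0.79604538],
       [ 0.        ,  0.        ,  0.        ,  1.        ]])}
top {'intrinsics': array([[384.75334095,   0.        , 319.3499274 ],
       [  0.        , 384.75334095, 205.19157202],
       [  0.        ,   0.        ,   1.        ]]), 'k1': 0.030997422710856235, 'pose': array([[ 0.01995882, -0.99472338,  0.10063322,  0.38525916],
       [-0.99969314, -0.02133243, -0.012592  , -0.07648905],
       [ 0.01467231, -0.10035102, -0.99484391,  1.14002551],
       [ 0.        ,  0.        ,  0.        ,  1.        ]])}
0.1
```

View pics/scene0.png

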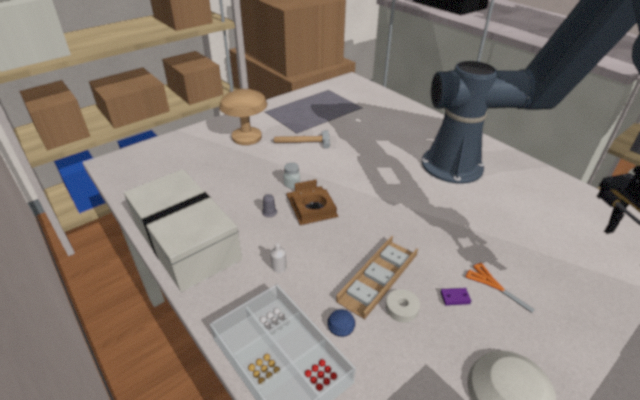

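View pics/top0.png

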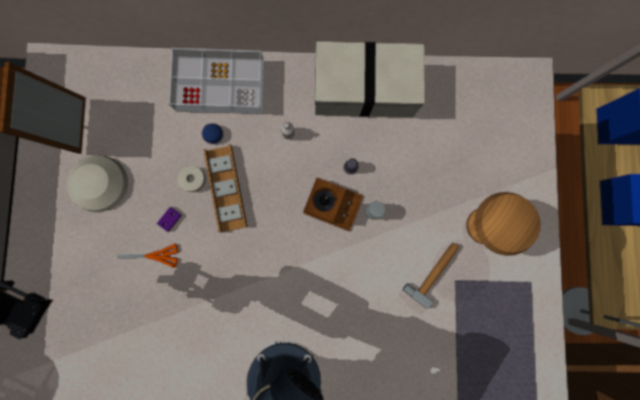

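The top view shows the tray at about (226,188) with three plates, the stand at (334,204), the purple decoy at (169,219), the ribbon at (190,180), and the jar at (376,210). The robot is out of the way.

```bash
python3 - <<'E'
from h import *
t=np.load('top0.npz')['p'];s=np.load('scene0.npz')['p']
f=lambda im,x,y,w,h,k:cv2.resize(im[y:y+h,x:x+w,::-1],None,fx=k,fy=k,interpolation=cv2.INTER_CUBIC)
cv2.imwrite('pics/c1.png',np.hstack([f(t,195,140,60,95,6),f(t,300,173,70,95,6)][:2]))
cv2.imwrite('pics/c2.png',np.hstack([f(s,330,232,95,85,4),f(s,280,160,95,85,4)]))
E
```

```text
(no output)
```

View pics/c1.png

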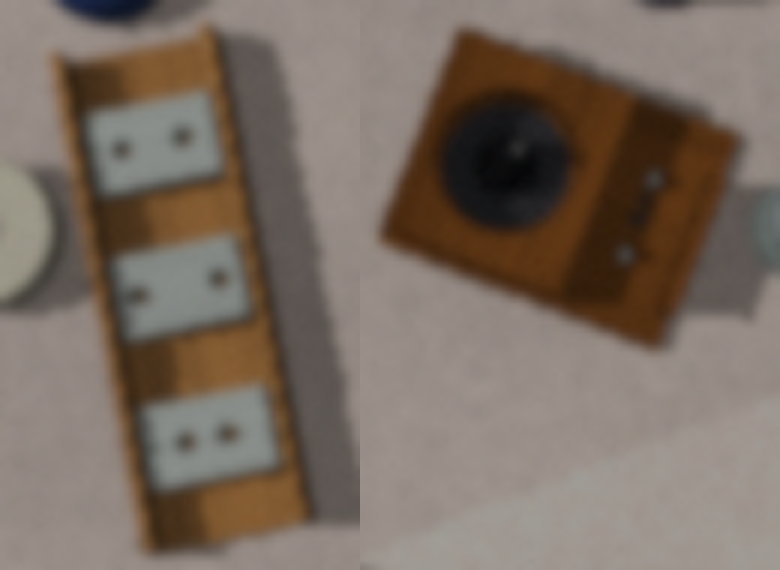

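View pics/c2.png

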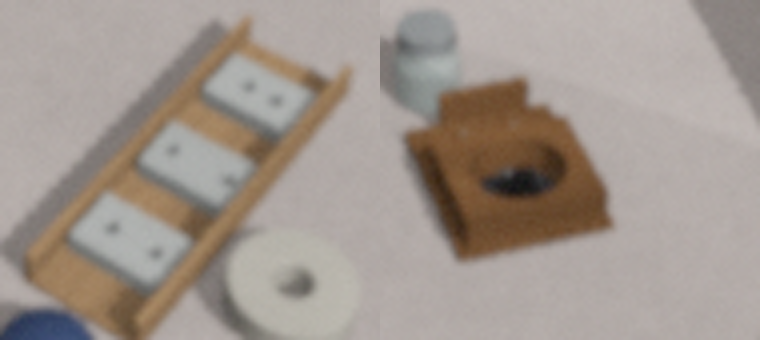

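```bash
cat >> h.py <<'E'
from scipy.optimize import least_squares
C={n:camera_model(n) for n in("scene","top")}
def proj(n,P):
    m=C[n];P=np.atleast_2d(P);R=m['pose'][:3,:3];q=(P-m['pose'][:3,3])@R
    s=q[:,:2]/q[:,2:];r2=(s**2).sum(1,keepdims=True);s=s*(1+m['k1']*r2)
    return s@np.diag([m['intrinsics'][0,0],m['intrinsics'][1,1]])+m['intrinsics'][:2,2]
def rays(n,uv):
    m=C[n];uv=np.atleast_2d(uv).astype(float);K=m['intrinsics']
    d=(uv-K[:2,2])/K[0,0];s=d.copy()
    for _ in range(10): s=d/(1+m['k1']*(s**2).sum(1,keepdims=True))
    return np.c_[s,np.ones(len(s))]
def cloud(n,d):
    v,u=np.mgrid[:400,:640];r=rays(n,np.c_[u.ravel(),v.ravel()])*d.reshape(-1,1)
    return (r@C[n]['pose'][:3,:3].T+C[n]['pose'][:3,3]).reshape(400,640,3)
def onplane(n,uv,z):
    r=rays(n,uv)@C[n]['pose'][:3,:3].T;o=C[n]['pose'][:3,3]
    return o+r*((z-o[2])/r[:,2:])
def tri(a,b):
    A=[];B=[]
    for n,uv in(('scene',a),('top',b)):
        r=(rays(n,uv)@C[n]['pose'][:3,:3].T)[0];r/=np.linalg.norm(r);o=C[n]['pose'][:3,3]
        M=np.eye(3)-np.outer(r,r);A.append(M);B.append(M@o)
    x=np.linalg.solve(sum(A),sum(B));return x,[np.linalg.norm(A[i]@x-B[i])*1000 for i in(0,1)]
E
python3 - <<'E'
from h import *
for n in('scene','top'):
    d=np.load(n+'0.npz')['d'];c=cloud(n,d);np.save(n+'c.npy',c)
    if n=='top':
        # crop1 origin (195,140)/6
        for nm,(u,v) in dict(pl_b=(221,160),pl_c=(224,185),pl_a=(230,214),floor1=(221,178),table=(280,200),table2=(200,210),knob=(384-60,196),blocktop=(345,183),base=(340,222),cheek=(357,207),chan=(350,200),jar=(376,210),thread=(351,166)).items(): print(nm,u,v,c[v,u].round(4))
    else:
        for nm,(u,v) in dict(pl_mid=(380,272),pl_near=(358,290),table=(300,330),block=(300,205)).items(): print(nm,c[v,u].round(4))
E
```

```text
pl_mid [0.544  0.1906 0.0218]
pl_near [0.6216 0.1957 0.019 ]
table [0.7865 0.1892 0.0049]
block [ 0.5544 -0.1164  0.0373]
pl_b 221 160 [0.6266 0.2021 0.017 ]
pl_c 224 185 [0.5523 0.1899 0.0177]
pl_a 230 214 [0.4676 0.1692 0.0157]
floor1 221 178 [0.5751 0.203  0.0037]
table 280 200 [5.136e-01 2.650e-02 4.000e-04]
table2 200 210 [ 0.479   0.2621 -0.0032]
knob 324 196 [ 0.5269 -0.1039  0.0127]
blocktop 345 183 [ 0.5693 -0.1666 -0.0011]
base 340 222 [ 0.4512 -0.1525  0.01  ]
cheek 357 207 [ 0.4942 -0.1994  0.0342]
chan 350 200 [ 0.5171 -0.1813  0.0088]
jar 376 210 [ 0.4836 -0.2491  0.0674]
thread 351 166 [ 0.6071 -0.1774  0.0681]
```

```bash
cat >> h.py <<'E'
def blob(im,u,v,r,dark=True,k=8,thr=0.5):
    """subpixel centroid of dark/bright spot near (u,v)"""
    g=cv2.cvtColor(im,cv2.COLOR_RGB2GRAY).astype(np.float32)
    yy,xx=np.mgrid[0:2*r*k+1,0:2*r*k+1]/k-r
    G=cv2.remap(g,(u+xx).astype(np.float32),(v+yy).astype(np.float32),cv2.INTER_CUBIC)
    if not dark: G=-G
    ring=np.hypot(xx,yy)>r*0.85; base=np.median(G[np.hypot(xx,yy)<=r]) if False else np.median(G[ring])
    m=(np.hypot(xx,yy)<=r); w=np.clip(base-G,0,None)*m; w[w<thr*w.max()]=0
    n,l=cv2.connectedComponents((w>0).astype(np.uint8)); i=l[np.unravel_index(w.argmax(),w.shape)]
    w*=l==i
    return np.array([u+(w*xx).sum()/w.sum(),v+(w*yy).sum()/w.sum()])
E
python3 - <<'E'
from h import *
t=np.load('top0.npz')['p'];s=np.load('scene0.npz')['p']
c1=lambda x,y:(195+x/6-.42,140+y/6-.42)
c2=lambda x,y:(300+(x-360)/6-.42,173+y/6-.42)
s1=lambda x,y:(330+x/4-.4,232+y/4-.4)
s2=lambda x,y:(280+(x-380)/4-.4,160+y/4-.4)
H=[c1(122,148),c1(183,137),c1(138,295),c1(219,279),c1(186,441),c1(229,432)]
S=[s1(155,253),s1(112,228),s1(232,181),s1(173,150),s1(277,101),s1(249,87)]
for a,b in zip(H,S):
    q=blob(t,*a,3);w=blob(s,*b,3)
    print(np.round(a,1),q.round(2),np.round(b,1),w.round(2),'top@18',onplane('top',q,.018)[0].round(4),'scene@18',onplane('scene',w,.018)[0].round(4),'tri',tri(w,q)[0].round(4),np.round(tri(w,q)[1],1))
for a,b in zip([c2(654,178),c2(625,255)],[s2(465,131),s2(516,122)]):
    q=blob(t,*a,3,False);w=blob(s,*b,3,False)
    print('pin',np.round(a,1),q.round(2),np.round(b,1),w.round(2),onplane('top',q,.02)[0].round(4),onplane('scene',w,.02)[0].round(4),tri(w,q)[0].round(4),np.round(tri(w,q)[1],1))
E
```

```text
[214.9 164.2] [214.73 164.47] [368.4 294.8] [368.61 294.95] top@18 [0.6126 0.2196 0.018 ] scene@18 [0.6117 0.2211 0.018 ] tri [0.6121 0.2203 0.0177] [0.8 0.8]
[225.1 162.4] [224.86 162.32] [357.6 288.6] [357.79 288.6 ] top@18 [0.6197 0.1903 0.018 ] scene@18 [0.6186 0.1918 0.018 ] tri [0.6191 0.191  0.0178] [1. 1.]
[217.6 188.7] [216.55 189.01] [387.6 276.8] [388.31 277.66] top@18 [0.5399 0.211  0.018 ] scene@18 [0.5385 0.2137 0.018 ] tri [0.539  0.2123 0.0172] [1.5 1.5]
[231.1 186.1] [230.93 185.92] [372.8 269.1] [372.82 269.1 ] top@18 [0.55   0.1696 0.018 ] scene@18 [0.5485 0.1709 0.018 ] tri [0.5493 0.1703 0.0181] [1. 1.]
[225.6 213.1] [225.45 213.23] [398.8 256.8] [398.59 256.79] top@18 [0.4694 0.182  0.018 ] scene@18 [0.4684 0.1827 0.018 ] tri [0.469  0.1824 0.0182] [0.6 0.6]
[232.7 211.6] [232.41 211.79] [391.8 253.4] [391.89 253.23] top@18 [0.474  0.1621 0.018 ] scene@18 [0.4726 0.1634 0.018 ] tri [0.4734 0.1628 0.018 ] [1. 1.]
pin [348.6 202.2] [348.58 202.4 ] [300.8 192.4] [300.72 192.58] [ 0.5086 -0.1762  0.02  ] [ 0.5057 -0.1778  0.02  ] [ 0.508  -0.1756  0.0226] [0.5 0.5]
pin [343.7 215.1] [343.73 215.05] [313.6 190.1] [313.26 191.17] [ 0.4711 -0.1624  0.02  ] [ 0.472  -0.1599  0.02  ] [ 0.4709 -0.1622  0.0181] [0.5 0.5]
```

```bash
cat > fit.py <<'E'
from h import *
from scipy.optimize import minimize
def seg(a,b,n=40): 
    t=np.linspace(0,1,n)[:,None]; return np.array(a)*(1-t)+np.array(b)*t
def rect(x0,x1,y0,y1,z,skip=()):
    c=[(x0,y0,z),(x1,y0,z),(x1,y1,z),(x0,y1,z)]
    return [seg(c[i],c[(i+1)%4]) for i in range(4) if i not in skip]
def circ(x,y,z,r):
    a=np.linspace(0,2*np.pi,80);return [np.c_[x+r*np.cos(a),y+r*np.sin(a),0*a+z]]
mm=1e-3
stand_top=rect(-.052,.052,-.018,.074,.038)+rect(-.040,.030,-.074,-.066,.038)+rect(-.058,.058,-.074,.074,.008,skip=(2,))+circ(0,.028,.038,.035)
plate=rect(-.02,.02,-.031,.031,.014)
def place(Ls,p,z=0):
    c,s=np.cos(p[2]),np.sin(p[2]);R=np.array([[c,-s,0],[s,c,0],[0,0,1]])
    return [L@R.T+[p[0],p[1],z] for L in Ls]
def edgefit(ims,views,Ls,p0,z=0,sig=1.0,wts=None):
    G={}
    for n in views:
        L=cv2.GaussianBlur(ims[n].astype(np.float32),(0,0),sig)
        G[n]=(cv2.Sobel(L,cv2.CV_32F,1,0)/8,cv2.Sobel(L,cv2.CV_32F,0,1)/8)
    def cost(q):
        p=np.array(p0)+np.array(q)*[mm,mm,np.pi/180];tot=0
        for n in views:
            for L in place(Ls,p,z):
                uv=proj(n,L).astype(np.float32)
                t=np.gradient(uv,axis=0);t/=np.linalg.norm(t,axis=1,keepdims=True)+1e-9
                gx=cv2.remap(G[n][0],uv[:,:1],uv[:,1:],cv2.INTER_LINEAR)[:,0];gy=cv2.remap(G[n][1],uv[:,:1],uv[:,1:],cv2.INTER_LINEAR)[:,0]
                g=-gx*t[:,1:]+gy*t[:,:1]
                tot+=np.abs(g.sum(1)/3).mean()*len(L)/40 if False else np.sqrt((g**2).sum(1)).mean()
        return -tot
    best=min((minimize(cost,[a,b,c],method='Nelder-Mead',options=dict(initial_simplex=np.array([[a,b,c],[a+1.5,b,c],[a,b+1.5,c],[a,b,c+1.5]]))) for a in(-2,2) for b in(-2,2) for c in(-1.5,1.5)),key=lambda r:r.fun)
    p=np.array(p0)+best.x*[mm,mm,np.pi/180];return p,best.fun
E
python3 - <<'E'
from fit import *
ims={n:np.load(n+'0.npz')['p'] for n in('top','scene')}
yaw=np.radians(-20.2)
mid=np.array([.4898,-.169]);R=lambda a:np.array([[np.cos(a),-np.sin(a)],[np.sin(a),np.cos(a)]])
o=mid-R(yaw)@[0,-.042];print(o)
for v in(['top'],['scene'],['top','scene']):
    for sig in(.7,1.2):
        p,f=edgefit(ims,v,stand_top,[*o,yaw],sig=sig)
        pins=p[:2]+(R(p[2])@np.array([[-.02,.02],[-.042,-.042]])).T
        print(v,sig,p[:2].round(4),np.degrees(p[2]).round(2),round(f,1),pins.round(4).tolist())
big=None
for n,(x,y,w,h,k) in dict(top=(300,173,70,65,9),scene=(282,172,65,58,9)).items():
    im=cv2.resize(ims[n][y:y+h,x:x+w,::-1],None,fx=k,fy=k,interpolation=cv2.INTER_CUBIC)
    for L in place(stand_top,p): 
        uv=proj(n,L);cv2.polylines(im,[(((uv-[x,y])+.5)*k).astype(int)],False,(0,255,0),1)
    for q in pins:
        for z in(.02,.008):
            uv=proj(n,[*q,z])[0];cv2.circle(im,tuple((((uv-[x,y])+.5)*k).astype(int)),4,(0,0,255),1)
    cv2.imwrite(f'pics/fit_{n}.png',im)
E
```

```text
[ 0.50430252 -0.12958329]
['top'] 0.7 [ 0.5042 -0.132 ] -19.96 -252.7 [[0.4711, -0.1646], [0.5087, -0.1783]]
['top'] 1.2 [ 0.5038 -0.1322] -19.67 -223.3 [[0.4709, -0.165], [0.5085, -0.1785]]
['scene'] 0.7 [ 0.5053 -0.1295] -19.7 -271.9 [[0.4723, -0.1623], [0.51, -0.1757]]
['scene'] 1.2 [ 0.505  -0.1297] -19.59 -231.3 [[0.4721, -0.1626], [0.5097, -0.176]]
['top', 'scene'] 0.7 [ 0.5045 -0.1315] -20.02 -519.9 [[0.4713, -0.1641], [0.5089, -0.1778]]
['top', 'scene'] 1.2 [ 0.5041 -0.1317] -19.75 -451.6 [[0.4711, -0.1645], [0.5087, -0.178]]
```

```bash
python3 - <<'E'
import cv2,numpy as np
a=cv2.imread('pics/fit_top.png');b=cv2.imread('pics/fit_scene.png')
h=max(a.shape[0],b.shape[0]);f=lambda i:cv2.copyMakeBorder(i,0,h-i.shape[0],0,0,0)
o=np.hstack([f(a),f(b)]);cv2.imwrite('pics/fit1.png',cv2.resize(o,(800,int(h*800/o.shape[1]))))
E
```

```text
(no output)
```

View pics/fit1.png

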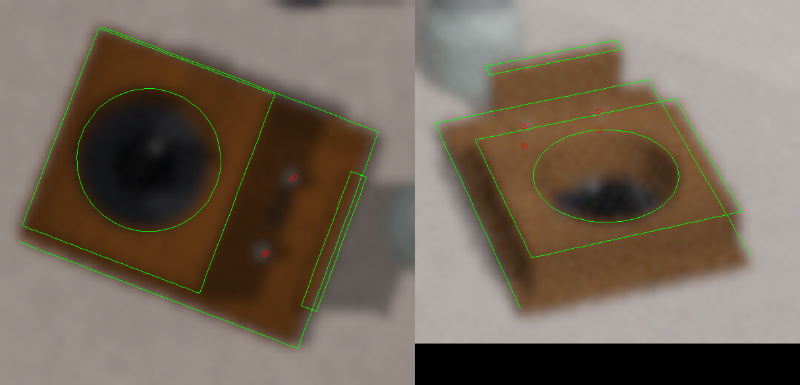

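Candidates for the plate: (220,163) with 30 mm spacing, (224,187) with about 41 mm, (229,212) with 20 mm, plus the purple decoy at (169,219). The pins measure 40 mm apart with two dark sockets between them, so the middle plate at (224,187) is the one. The close crop agrees.

```bash
cat > plan.py <<'E'
from rig import *
import numpy as np, json
from scipy.spatial.transform import Rotation as Ro
def down(a):
    a=np.radians(a);y=np.array([np.cos(a),np.sin(a),0]);z=np.array([0,0,-1.]);return np.c_[np.cross(y,z),y,z]
def plan(wps,jaw=0.,hold=0,s=None):
    """wps: list of (pos,yangle,nrows or None, jaw)"""
    s=read_state() if s is None else s
    p=np.array(s['position']);R=np.array(s['tcp_rot']);rows=[]
    for pos,a,n,jw in wps:
        T=down(a);rv=(Ro.from_matrix(R.T@T)).as_rotvec(degrees=True);d=np.array(pos)-p
        m=max(np.abs(rv).max()/6,np.linalg.norm(d)/.025,1)
        n=int(np.ceil(m-1e-6)) if n is None else n
        P0=p.copy();R0=R.copy()
        for i in range(n):
            tgt=P0+d*(i+1)/n
            t=np.round(R.T@(tgt-p)/.025,2); q=np.round(rv/n/6,2)
            rows.append(dict(translation=t.tolist(),dr=q.tolist(),jaw=jw))
            p=p+R@(t*.025);R=R@Ro.from_rotvec(q*6,degrees=True).as_matrix()
    for i in range(0,len(rows),12):print(json.dumps(rows[i:i+12]));print()
    print(len(rows),'rows -> end',p.round(4))
def st():
    s=read_state();R=s['tcp_rot'];print('t',round(s['time_s'],2),'p',s['position'].round(4),'yang',np.degrees(np.arctan2(R[1,1],R[0,1])).round(2),'tilt',np.degrees(R[:2,2]).round(2),'F',s['force'].round(1),'M',s['moment'].round(2),'op',round(s['opening']*87,1),'j',s['joint_positions'].round(0));return s
E
python3 -c "
from plan import *
plan([([.545,.19,.10],13.2,None,0.2)])"
```

```text
[{"translation": [-0.83, -0.45, 0.26], "dr": [-0.0, 0.0, 0.44], "jaw": 0.2}, {"translation": [-0.86, -0.41, 0.26], "dr": [-0.0, 0.0, 0.44], "jaw": 0.2}, {"translation": [-0.87, -0.37, 0.26], "dr": [-0.0, 0.0, 0.44], "jaw": 0.2}, {"translation": [-0.89, -0.33, 0.26], "dr": [-0.0, 0.0, 0.44], "jaw": 0.2}, {"translation": [-0.9, -0.29, 0.26], "dr": [-0.0, 0.0, 0.44], "jaw": 0.2}, {"translation": [-0.91, -0.25, 0.26], "dr": [-0.0, 0.0, 0.44], "jaw": 0.2}, {"translation": [-0.93, -0.2, 0.26], "dr": [-0.0, 0.0, 0.44], "jaw": 0.2}, {"translation": [-0.93, -0.16, 0.26], "dr": [-0.0, 0.0, 0.44], "jaw": 0.2}, {"translation": [-0.94, -0.12, 0.26], "dr": [-0.0, 0.0, 0.44], "jaw": 0.2}, {"translation": [-0.94, -0.08, 0.26], "dr": [-0.0, 0.0, 0.44], "jaw": 0.2}, {"translation": [-0.95, -0.03, 0.26], "dr": [-0.0, 0.0, 0.44], "jaw": 0.2}, {"translation": [-0.95, 0.01, 0.26], "dr": [-0.0, 0.0, 0.44], "jaw": 0.2}]

[{"translation": [-0.94, 0.06, 0.26], "dr": [-0.0, 0.0, 0.44], "jaw": 0.2}, {"translation": [-0.95, 0.1, 0.26], "dr": [-0.0, 0.0, 0.44], "jaw": 0.2}, {"translation": [-0.93, 0.14, 0.26], "dr": [-0.0, 0.0, 0.44], "jaw": 0.2}, {"translation": [-0.93, 0.18, 0.26], "dr": [-0.0, 0.0, 0.44], "jaw": 0.2}, {"translation": [-0.92, 0.23, 0.26], "dr": [-0.0, 0.0, 0.44], "jaw": 0.2}, {"translation": [-0.91, 0.27, 0.26], "dr": [-0.0, 0.0, 0.44], "jaw": 0.2}, {"translation": [-0.89, 0.31, 0.26], "dr": [-0.0, 0.0, 0.44], "jaw": 0.2}, {"translation": [-0.88, 0.36, 0.26], "dr": [-0.0, 0.0, 0.44], "jaw": 0.2}]

20 rows -> end [0.5451 0.1901 0.0999]
```

>>> arm_command --commands '[{"translation": [-0.83,-0.45,0.26],"dr": [0,0,0.44],"jaw": 0.2},{"translation": [-0.86,-0.41,0.26],"dr": [0,0,0.44],"jaw": 0.2},{"translation": [-0.87,-0.37,0.26],"dr": [0,0,0.44],"jaw": 0.2},{"translation": [-0.89,-0.33,0.26],"dr": [0,0,0.44],"jaw": 0.2},{"translation": [-0.9,-0.29,0.26],"dr": [0,0,0.44],"jaw": 0.2},{"translation": [-0.91,-0.25,0.26],"dr": [0,0,0.44],"jaw": 0.2},{"translation": [-0.93,-0.2,0.26],"dr": [0,0,0.44],"jaw": 0.2},{"translation": [-0.93,-0.16,0.26],"dr": [0,0,0.44],"jaw": 0.2},{"translation": [-0.94,-0.12,0.26],"dr": [0,0,0.44],"jaw": 0.2},{"translation": [-0.94,-0.08,0.26],"dr": [0,0,0.44],"jaw": 0.2},{"translation": [-0.95,-0.03,0.26],"dr": [0,0,0.44],"jaw": 0.2},{"translation": [-0.95,0.01,0.26],"dr": [0,0,0.44],"jaw": 0.2}]'

```text
time_s: 1.1
position: [0.4315, 0.3406, 0.1519]
tcp_rot: [[-0.554, 0.833, -0.001], [0.833, 0.554, -0.0], [0.0, -0.001, -1.0]]
force: [0.4, -0.8, 0.2]
opening: 0.802
```

>>> arm_command --commands '[{"translation": [-0.94,0.06,0.26],"dr": [0,0,0.44],"jaw": 0.2},{"translation": [-0.95,0.1,0.26],"dr": [0,0,0.44],"jaw": 0.2},{"translation": [-0.93,0.14,0.26],"dr": [0,0,0.44],"jaw": 0.2},{"translation": [-0.93,0.18,0.26],"dr": [0,0,0.44],"jaw": 0.2},{"translation": [-0.92,0.23,0.26],"dr": [0,0,0.44],"jaw": 0.2},{"translation": [-0.91,0.27,0.26],"dr": [0,0,0.44],"jaw": 0.2},{"translation": [-0.89,0.31,0.26],"dr": [0,0,0.44],"jaw": 0.2},{"translation": [-0.88,0.36,0.26],"dr": [0,0,0.44],"jaw": 0.3},{"translation": [0,0,0],"dr": [0,0,0],"jaw": 0.3}]'

```text
time_s: 1.85
position: [0.5484, 0.1875, 0.0992]
tcp_rot: [[-0.214, 0.977, 0.001], [0.977, 0.214, -0.001], [-0.001, 0.001, -1.0]]
force: [0.6, 0.3, 0.6]
opening: 0.734
```

```bash
python3 -c "
from plan import *
st();plan([([.545,.19,.016],13.2,None,0.3)])"
```

```text
t 1.85 p [0.5484 0.1875 0.0992] yang 12.35 tilt [ 0.06 -0.06] F [0.6 0.3 0.6] M [-0.1   0.04 -0.07] op 63.8 j [ 8. 37. 95. -0. 48. -4.]
[{"translation": [0.03, -0.03, 0.83], "dr": [0.0, 0.0, -0.04], "jaw": 0.3}, {"translation": [0.04, -0.03, 0.83], "dr": [0.0, 0.0, -0.04], "jaw": 0.3}, {"translation": [0.03, -0.02, 0.84], "dr": [0.0, 0.0, -0.04], "jaw": 0.3}, {"translation": [0.03, -0.03, 0.83], "dr": [0.0, 0.0, -0.04], "jaw": 0.3}]

4 rows -> end [0.5451 0.1899 0.016 ]
```

>>> arm_command --commands '[{"translation": [0.13,-0.11,0.8],"dr": [0,0,-0.14],"jaw": 0.3},{"translation": [0,0,0.8],"dr": [0,0,0],"jaw": 0.3},{"translation": [0,0,0.3],"dr": [0,0,0],"jaw": 0.3},{"translation": [0,0,0],"dr": [0,0,0],"jaw": 0.3}]'

```text
time_s: 2.18
position: [0.5402, 0.1934, 0.0511]
tcp_rot: [[-0.233, 0.972, -0.005], [0.972, 0.233, -0.001], [0.0, -0.005, -1.0]]
force: [-0.3, -0.2, 0.8]
opening: 0.698
```

```bash
python3 -c "
from plan import *
from h import *
st();save('scene','s1');save('top','t1');st()
p=cv2.imread('pics/s1.png')[220:330,320:440];cv2.imwrite('pics/s1c.png',cv2.resize(p,None,fx=5,fy=5,interpolation=2))
plan([([.545,.19,.016],13.2,None,0.3)])"
```

```text
t 2.18 p [0.5402 0.1934 0.0511] yang 13.5 tilt [-0.29 -0.04] F [-0.3 -0.2  0.8] M [-0.08  0.04  0.  ] op 60.7 j [ 9. 41. 97.  0. 42. -5.]
t 2.28 p [0.5421 0.1937 0.0531] yang 13.5 tilt [-0.02 -0.  ] F [ 0.7 -0.6  1. ] M [-0.11  0.06 -0.04] op 61.1 j [ 9. 41. 97.  0. 42. -5.]
[{"translation": [-0.09, 0.04, 0.74], "dr": [-0.0, -0.0, 0.03], "jaw": 0.3}, {"translation": [-0.08, 0.04, 0.74], "dr": [-0.0, -0.0, 0.03], "jaw": 0.3}]

2 rows -> end [0.545  0.1901 0.0161]
```

View pics/s1c.png

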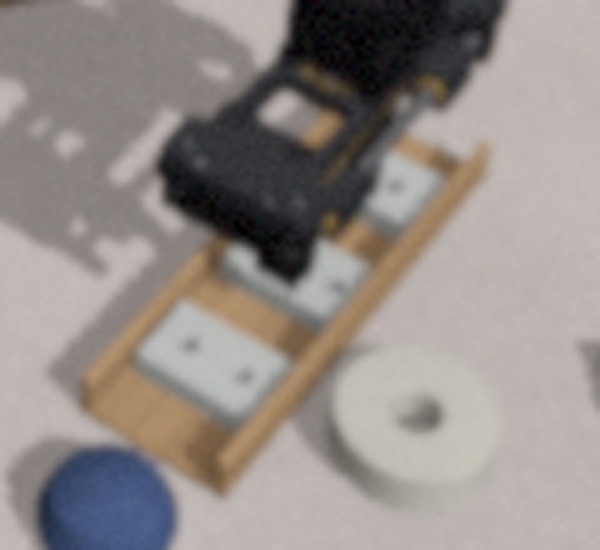

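The gripper stands over the middle plate, crop (290,280), with fingers in the gaps on either side.

>>> arm_command --commands '[{"translation": [-0.09,0.04,0.6],"dr": [0,0,0],"jaw": 0.3},{"translation": [-0.08,0.04,0.6],"dr": [0,0,0],"jaw": 0.3},{"translation": [0,0,0.3],"dr": [0,0,0],"jaw": 0.3},{"translation": [0,0,0],"dr": [0,0,0],"jaw": 0.3},{"translation": [0,0,0],"dr": [0,0,0],"jaw": 0.3}]'

```text
time_s: 2.7
position: [0.5453, 0.1899, 0.016]
tcp_rot: [[-0.233, 0.972, 0.0], [0.972, 0.233, 0.0], [0.0, 0.0, -1.0]]
force: [-0.4, 0.2, 0.4]
opening: 0.701
```

>>> arm_command --commands '[{"translation": [0,0,0],"dr": [0,0,0],"jaw": 1},{"translation": [0,0,0],"dr": [0,0,0],"jaw": 1},{"translation": [0,0,0],"dr": [0,0,0],"jaw": 1},{"translation": [0,0,0],"dr": [0,0,0],"jaw": 1},{"translation": [0,0,0],"dr": [0,0,0],"jaw": 1}]'

```text
time_s: 3.12
position: [0.5453, 0.1898, 0.0161]
tcp_rot: [[-0.233, 0.972, 0.001], [0.972, 0.233, 0.0], [-0.0, 0.001, -1.0]]
force: [-0.7, 0.2, 2.1]
opening: 0.452
```

```bash
python3 -c "
from plan import *
st()"
```

```text
t 3.12 p [0.5453 0.1898 0.0161] yang 13.47 tilt [0.03 0.01] F [-0.7  0.2  2.1] M [-0.11  0.11  0.02] op 39.4 j [ 8. 45. 97.  0. 38. -5.]
```

```bash
python3 -c "
from plan import *
plan([([.545,.19,.075],13.5,None,1),([.47,.03,.05],70.2,None,1)])"
```

```text
[{"translation": [0.0, -0.0, -0.79], "dr": [0.0, 0.0, -0.0], "jaw": 1}, {"translation": [0.01, -0.01, -0.78], "dr": [0.0, 0.0, -0.0], "jaw": 1}, {"translation": [0.0, 0.0, -0.79], "dr": [0.0, 0.0, -0.0], "jaw": 1}, {"translation": [-0.55, -0.44, 0.1], "dr": [0.0, 0.0, -0.95], "jaw": 1}, {"translation": [-0.51, -0.49, 0.1], "dr": [0.0, 0.0, -0.95], "jaw": 1}, {"translation": [-0.45, -0.55, 0.1], "dr": [0.0, 0.0, -0.95], "jaw": 1}, {"translation": [-0.4, -0.58, 0.1], "dr": [0.0, 0.0, -0.95], "jaw": 1}, {"translation": [-0.34, -0.62, 0.1], "dr": [0.0, 0.0, -0.95], "jaw": 1}, {"translation": [-0.27, -0.65, 0.1], "dr": [0.0, 0.0, -0.95], "jaw": 1}, {"translation": [-0.21, -0.68, 0.1], "dr": [0.0, 0.0, -0.95], "jaw": 1}, {"translation": [-0.15, -0.69, 0.1], "dr": [0.0, 0.0, -0.95], "jaw": 1}, {"translation": [-0.07, -0.7, 0.1], "dr": [0.0, 0.0, -0.95], "jaw": 1}]

[{"translation": [0.0, -0.71, 0.1], "dr": [0.0, 0.0, -0.95], "jaw": 1}]

13 rows -> end [0.47   0.0299 0.05  ]
```

>>> arm_command --commands '[{"translation": [0,0,-0.6],"dr": [0,0,0],"jaw": 1},{"translation": [0,0,-0.8],"dr": [0,0,0],"jaw": 1},{"translation": [0,0,-0.96],"dr": [0,0,0],"jaw": 1},{"translation": [-0.55,-0.44,0.1],"dr": [0,0,-0.95],"jaw": 1},{"translation": [-0.51,-0.49,0.1],"dr": [0,0,-0.95],"jaw": 1},{"translation": [-0.45,-0.55,0.1],"dr": [0,0,-0.95],"jaw": 1},{"translation": [-0.4,-0.58,0.1],"dr": [0,0,-0.95],"jaw": 1},{"translation": [-0.34,-0.62,0.1],"dr": [0,0,-0.95],"jaw": 1},{"translation": [-0.27,-0.65,0.1],"dr": [0,0,-0.95],"jaw": 1},{"translation": [-0.21,-0.68,0.1],"dr": [0,0,-0.95],"jaw": 1},{"translation": [-0.15,-0.69,0.1],"dr": [0,0,-0.95],"jaw": 1},{"translation": [-0.07,-0.7,0.1],"dr": [0,0,-0.95],"jaw": 1}]'

```text
time_s: 4.12
position: [0.4775, 0.045, 0.052]
tcp_rot: [[-0.907, 0.422, 0.0], [0.422, 0.907, -0.0], [-0.0, 0.0, -1.0]]
force: [0.8, 0.8, -0.9]
opening: 0.454
```

>>> arm_command --commands '[{"translation": [0,-0.71,0.1],"dr": [0,0,-0.95],"jaw": 1},{"translation": [0,0,0.2],"dr": [0,0,0],"jaw": 1},{"translation": [0,0,0],"dr": [0,0,0],"jaw": 1},{"translation": [0,0,0],"dr": [0,0,0],"jaw": 1}]'

```text
time_s: 4.45
position: [0.4706, 0.0299, 0.0444]
tcp_rot: [[-0.942, 0.336, 0.0], [0.336, 0.942, 0.0], [-0.0, 0.0, -1.0]]
force: [0.7, 0.1, -1.2]
opening: 0.455
```

```bash
python3 -c "
from plan import *
st();plan([([.47,.03,.0125],70.2,4,1)])"
```

```text
t 4.45 p [0.4706 0.0299 0.0444] yang 70.35 tilt [0.01 0.01] F [ 0.7  0.1 -1.2] M [ 0.02  0.01 -0.05] op 39.6 j [-10.  38. 112.   0.  30. -80.]
[{"translation": [0.01, -0.0, 0.32], "dr": [0.0, 0.0, 0.01], "jaw": 1}, {"translation": [0.0, -0.0, 0.32], "dr": [0.0, 0.0, 0.01], "jaw": 1}, {"translation": [0.01, -0.0, 0.32], "dr": [0.0, 0.0, 0.01], "jaw": 1}, {"translation": [0.0, -0.0, 0.32], "dr": [0.0, 0.0, 0.01], "jaw": 1}]

4 rows -> end [0.4701 0.0301 0.0124]
```

>>> arm_command --commands '[{"translation": [0,0,0.5],"dr": [0,0,0],"jaw": 1},{"translation": [0,0,0.5],"dr": [0,0,0],"jaw": 1},{"translation": [0,0,0.27],"dr": [0,0,0],"jaw": 1},{"translation": [0,0,0],"dr": [0,0,0],"jaw": 1},{"translation": [0,0,0],"dr": [0,0,0],"jaw": 1}]'

```text
time_s: 4.87
position: [0.4705, 0.0303, 0.0126]
tcp_rot: [[-0.943, 0.334, -0.0], [0.334, 0.943, 0.0], [0.0, 0.0, -1.0]]
force: [-0.4, -0.2, -0.9]
opening: 0.458
```

>>> arm_command --commands '[{"translation": [0,0,0],"dr": [0,0,0],"jaw": 0.2},{"translation": [0,0,0],"dr": [0,0,0],"jaw": 0.2},{"translation": [0,0,0],"dr": [0,0,0],"jaw": 0.2}]'

```text
time_s: 5.12
position: [0.4705, 0.0298, 0.0131]
tcp_rot: [[-0.943, 0.334, 0.001], [0.334, 0.943, -0.0], [-0.001, 0.0, -1.0]]
force: [-0.3, 0.5, -0.2]
opening: 0.6
```

```bash
python3 -c "
from plan import *
st()"
```

```text
t 5.12 p [0.4705 0.0298 0.0131] yang 70.48 tilt [ 0.05 -0.01] F [-0.3  0.5 -0.2] M [ 0.   -0.    0.01] op 52.2 j [-10.  42. 113.  -0.  26. -80.]
```

>>> arm_command --commands '[{"translation": [0,0,-0.6],"dr": [0,0,0],"jaw": 0.1},{"translation": [0,0,-0.6],"dr": [0,0,0.5],"jaw": 0},{"translation": [0,0,-0.3],"dr": [0,0,1],"jaw": 0},{"translation": [0,0,0],"dr": [0,0,1],"jaw": 0},{"translation": [0,0,0],"dr": [0,0,1],"jaw": 0},{"translation": [0,0,0],"dr": [0,0,1],"jaw": 0},{"translation": [0,0,0],"dr": [0,0,1],"jaw": 0},{"translation": [0,0,0],"dr": [0,0,1],"jaw": 0},{"translation": [0,0,0],"dr": [0,0,1],"jaw": 0},{"translation": [0,0,0],"dr": [0,0,1],"jaw": 0},{"translation": [0,0,0],"dr": [0,0,1],"jaw": 0},{"translation": [0,0,0],"dr": [0,0,1],"jaw": 0}]'

```text
time_s: 6.12
position: [0.4703, 0.0296, 0.0506]
tcp_rot: [[-0.125, 0.992, 0.001], [0.992, 0.125, -0.0], [-0.0, 0.001, -1.0]]
force: [0.4, 0.2, -0.3]
opening: 0.999
```

>>> arm_command --commands '[{"translation": [0,0,0],"dr": [0,0,1],"jaw": 0},{"translation": [0,0,0],"dr": [0,0,1],"jaw": 0},{"translation": [0,0,0],"dr": [0,0,1],"jaw": 0},{"translation": [0,0,0],"dr": [0,0,1],"jaw": 0},{"translation": [0,0,0],"dr": [0,0,0.5],"jaw": 0},{"translation": [0,0,0],"dr": [0,0,0],"jaw": 0},{"translation": [0,0,0],"dr": [0,0,0],"jaw": 0}]'

```text
time_s: 6.7
position: [0.4703, 0.0296, 0.0505]
tcp_rot: [[0.333, 0.943, 0.0], [0.943, -0.333, -0.0], [0.0, 0.0, -1.0]]
force: [0.8, 0.2, 0.8]
opening: 0.996
```

```bash
python3 -c "
from plan import *
st();plan([([.4705,.0300,.0115],-19.55,4,0)])"
```

```text
t 6.7 p [0.4703 0.0296 0.0505] yang -19.45 tilt [ 0.02 -0.01] F [0.8 0.2 0.8] M [-0.03  0.06  0.04] op 86.6 j [-10.  37. 112.  -0.  31.   9.]
[{"translation": [0.0, 0.0, 0.39], "dr": [0.0, -0.0, 0.0], "jaw": 0}, {"translation": [0.01, 0.0, 0.39], "dr": [0.0, -0.0, 0.0], "jaw": 0}, {"translation": [0.0, 0.0, 0.39], "dr": [0.0, -0.0, 0.0], "jaw": 0}, {"translation": [0.01, 0.0, 0.39], "dr": [0.0, -0.0, 0.0], "jaw": 0}]

4 rows -> end [0.4705 0.0301 0.0115]
```

>>> arm_command --commands '[{"translation": [0,0.01,0.5],"dr": [0,0,0],"jaw": 0},{"translation": [0,0,0.5],"dr": [0,0,0],"jaw": 0},{"translation": [0,0,0.4],"dr": [0,0,0],"jaw": 0},{"translation": [0,0,0.16],"dr": [0,0,0],"jaw": 0},{"translation": [0,0,0],"dr": [0,0,0],"jaw": 0},{"translation": [0,0,0],"dr": [0,0,0],"jaw": 0},{"translation": [0,0,0],"dr": [0,0,0],"jaw": 1},{"translation": [0,0,0],"dr": [0,0,0],"jaw": 1},{"translation": [0,0,0],"dr": [0,0,0],"jaw": 1},{"translation": [0,0,0],"dr": [0,0,0],"jaw": 1},{"translation": [0,0,0],"dr": [0,0,0],"jaw": 1},{"translation": [0,0,0],"dr": [0,0,0],"jaw": 1}]'

```text
time_s: 7.7
position: [0.4706, 0.0296, 0.0116]
tcp_rot: [[0.334, 0.943, 0.001], [0.943, -0.334, -0.0], [0.0, 0.001, -1.0]]
force: [-0.0, -0.9, 2.3]
opening: 0.707
```

```bash
python3 -c "
from plan import *
st()"
```

```text
t 7.7 p [0.4706 0.0296 0.0116] yang -19.52 tilt [ 0.03 -0.01] F [-0.  -0.9  2.3] M [-0.12  0.12  0.05] op 61.5 j [-10.  42. 113.  -0.  25.  10.]
```

>>> arm_command --commands '[{"translation": [0,0,0],"dr": [0,0,0],"jaw": 0},{"translation": [0,0,0],"dr": [0,0,0],"jaw": 0},{"translation": [0,0,0],"dr": [0,0,0],"jaw": 0},{"translation": [0,0,-0.6],"dr": [0,0,0],"jaw": 0},{"translation": [0,0,-1],"dr": [0,0,0],"jaw": 0},{"translation": [0.5,0,-1],"dr": [0,0,0],"jaw": 0},{"translation": [1,0,-1],"dr": [0,0,0],"jaw": 0},{"translation": [1,0,-1],"dr": [0,0,0],"jaw": 0},{"translation": [1,0,-1],"dr": [0,0,0],"jaw": 0},{"translation": [1,0,-1],"dr": [0,0,0],"jaw": 0},{"translation": [1,0,0],"dr": [0,0,0],"jaw": 0},{"translation": [1,0,0],"dr": [0,0,0],"jaw": 0}]'

```text
time_s: 8.7
position: [0.526, 0.1842, 0.1784]
tcp_rot: [[0.334, 0.943, 0.004], [0.943, -0.334, 0.001], [0.002, 0.004, -1.0]]
force: [-0.1, 0.4, 0.4]
opening: 1.0
```

```bash
python3 -c "
from plan import *
from h import *
st();a,_=save('scene','s2');b,_=save('top','t2');st()
f=lambda im,x,y,w,h,k:cv2.resize(im[y:y+h,x:x+w,::-1],(w*k,h*k),interpolation=2)
cv2.imwrite('pics/c3.png',np.vstack([f(b,200,140,200,80,4),f(a,270,150,200,65,4)]))"
```

```text
t 8.7 p [0.526  0.1842 0.1784] yang -19.52 tilt [0.24 0.03] F [-0.1  0.4  0.4] M [-0.1   0.02  0.03] op 87.0 j [ 8. 29. 95. -0. 56. 27.]
t 8.8 p [0.5261 0.1857 0.177 ] yang -19.33 tilt [0.19 0.08] F [ 0.6 -0.  -0.4] M [-0.12  0.02 -0.03] op 86.6 j [ 8. 29. 95.  0. 56. 27.]
```

View pics/c3.png

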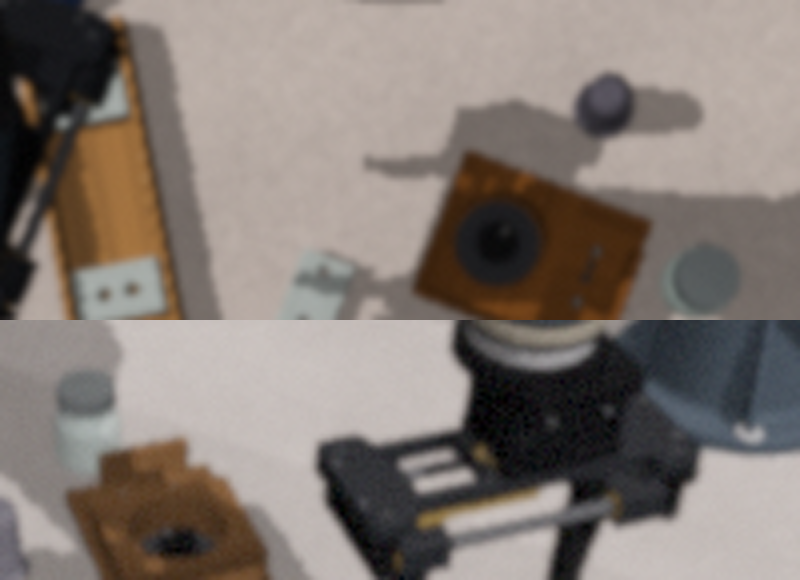

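>>> arm_command --commands '[{"translation": [1,-0.6,0],"dr": [0,0,0],"jaw": 0},{"translation": [1,-0.7,0],"dr": [0,0,0],"jaw": 0},{"translation": [1,-0.7,0],"dr": [0,0,0],"jaw": 0},{"translation": [1,-0.7,0],"dr": [0,0,0],"jaw": 0},{"translation": [1,-0.7,0],"dr": [0,0,0],"jaw": 0},{"translation": [1,-0.7,0],"dr": [0,0,0],"jaw": 0},{"translation": [1,-0.7,0],"dr": [0,0,0],"jaw": 0},{"translation": [1,-0.7,0],"dr": [0,0,0],"jaw": 0},{"translation": [0,0,0],"dr": [0,0,0],"jaw": 0}]'

```text
time_s: 9.55
position: [0.46, 0.4211, 0.1757]
tcp_rot: [[0.331, 0.944, -0.001], [0.944, -0.331, 0.002], [0.002, -0.001, -1.0]]
force: [-0.6, -0.1, 0.7]
opening: 0.998
```

```bash
python3 -c "
from plan import *
from h import *
st();a,_=save('scene','s3');b,_=save('top','t3');st()
f=lambda im,x,y,w,h,k:cv2.resize(im[y:y+h,x:x+w,::-1],(w*k,h*k),interpolation=2)
cv2.imwrite('pics/c4.png',np.hstack([f(b,255,190,65,70,6),f(a,320,180,65,70,6)]))
cv2.imwrite('pics/c5.png',np.hstack([f(b,300,173,65,70,6),f(a,280,160,65,70,6)]))"
```

```text
t 9.55 p [0.46   0.4211 0.1757] yang -19.3 tilt [-0.05  0.12] F [-0.6 -0.1  0.7] M [-0.13  0.08 -0.01] op 86.8 j [32. 34. 85.  0. 61. 51.]
t 9.65 p [0.461  0.417  0.1755] yang -19.4 tilt [-0.08 -0.1 ] F [ 1.  -0.9 -0.5] M [-0.08  0.07 -0.  ] op 87.1 j [32. 34. 86. -0. 61. 51.]
```

View pics/c4.png

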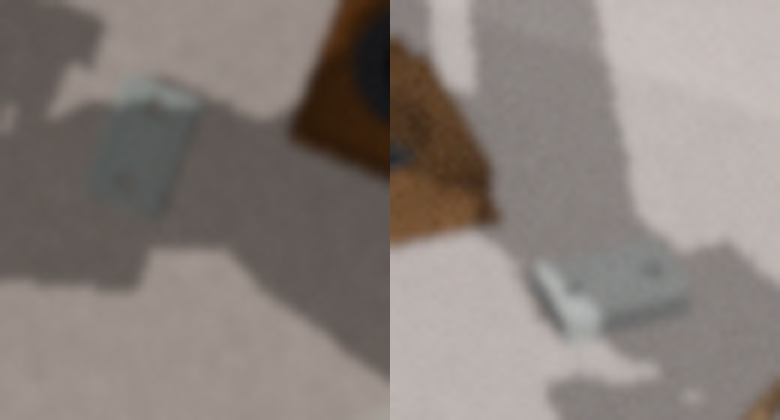

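View pics/c5.png

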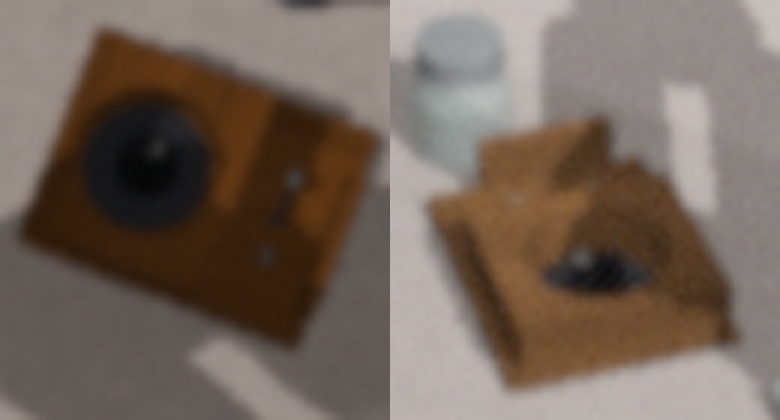

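```bash
python3 - <<'E'
from fit import *
ims={'top':np.load('t3.npz')['p'],'scene':np.load('s3.npz')['p']}
p0=[.4706,.0297,np.radians(70.5)]
for n in ims: print(n,proj(n,[.4706,.0297,.014]),[proj(n,[.4706+s*.02*np.cos(np.radians(-19.5)),.0297+s*.02*np.sin(np.radians(-19.5)),.014])[0].round(2) for s in(-1,1)])
for n,k in(('top',(255,190)),('scene',(320,180))):
    g=[(150,100),(125,182)] if n=='top' else [(186,283),(262,268)]
    for x,y in g:
        q=blob(ims[n],k[0]+x/6-.42,k[1]+y/6-.42,2.5);print(n,q,onplane(n,q,.014)[0].round(4))
    for sig in(.7,1.2):
        p,f=edgefit(ims,[n],plate,p0,sig=sig);print(p[:2].round(4),np.degrees(p[2])-90,f)
E
```

```text
top [[278.05152821 214.01353907]] [array([275.56, 220.39]), array([280.53, 207.66])]
scene [[356.61931303 226.12103333]] [array([363.26, 224.51]), array([349.91, 227.74])]
top [279.52596307 207.66976899] [0.4893 0.026  0.014 ]
top [274.6888278  219.74374529] [0.4536 0.039  0.014 ]
[0.461  0.0312] -4.839346038672602 -30.442951202392578
[0.4603 0.0306] -2.1870013258959915 -25.915740966796875
scene [350.75563079 226.92196121] [0.4854 0.022  0.014 ]
scene [363.36244428 224.54719995] [0.4516 0.0367 0.014 ]
[0.4701 0.0299] -18.235592753472588 -51.430057525634766
[0.4696 0.0295] -15.654447008095474 -37.17050552368164
```

>>> arm_command --commands '[{"translation": [-1,0.2,-0.3],"dr": [0,0,0],"jaw": 0},{"translation": [-1,0.2,-0.3],"dr": [0,0,0],"jaw": 0},{"translation": [-1,0.2,-0.3],"dr": [0,0,0],"jaw": 0},{"translation": [-1,0.2,-0.3],"dr": [0,0,0],"jaw": 0},{"translation": [-1,0.2,-0.3],"dr": [0,0,0],"jaw": 0},{"translation": [-1,0.2,-0.3],"dr": [0,0,0],"jaw": 0},{"translation": [-1,0.2,0],"dr": [0,0,0],"jaw": 0},{"translation": [-1,0.2,0],"dr": [0,0,0],"jaw": 0},{"translation": [-1,0.2,0],"dr": [0,0,0],"jaw": 0},{"translation": [-1,0.2,0],"dr": [0,0,0],"jaw": 0},{"translation": [-1,0.2,0],"dr": [0,0,0],"jaw": 0},{"translation": [-1,0.2,0],"dr": [0,0,0],"jaw": 0}]'

```text
time_s: 10.65
position: [0.417, 0.1117, 0.2211]
tcp_rot: [[0.336, 0.942, -0.001], [0.942, -0.336, -0.001], [-0.001, -0.001, -1.0]]
force: [-0.5, -0.8, 0.4]
opening: 0.998
```

>>> arm_command --commands '[{"translation": [-1,0.3,0],"dr": [0,0,0],"jaw": 0},{"translation": [-1,0.3,0],"dr": [0,0,0],"jaw": 0},{"translation": [-1,0.3,0],"dr": [0,0,0],"jaw": 0},{"translation": [-1,0.3,0],"dr": [0,0,0],"jaw": 0},{"translation": [-1,0.3,0],"dr": [0,0,0],"jaw": 0},{"translation": [-1,0.3,0],"dr": [0,0,0],"jaw": 0},{"translation": [-1,0.3,0],"dr": [0,0,0],"jaw": 0},{"translation": [-1,0.3,0],"dr": [0,0,0],"jaw": 0},{"translation": [-1,0.3,0],"dr": [0,0,0],"jaw": 0},{"translation": [-1,0.3,0],"dr": [0,0,0],"jaw": 0},{"translation": [-1,0.3,0],"dr": [0,0,0],"jaw": 0},{"translation": [-1,0.3,0],"dr": [0,0,0],"jaw": 0}]'

```text
time_s: 11.65
position: [0.4008, -0.2004, 0.2211]
tcp_rot: [[0.337, 0.942, -0.001], [0.942, -0.337, 0.0], [-0.0, -0.001, -1.0]]
force: [1.2, 0.6, -0.0]
opening: 0.998
```

```bash
python3 -c "
from plan import *
from h import *
st();a,_=save('scene','s4');b,_=save('top','t4');
f=lambda im,x,y,w,h,k:cv2.resize(im[y:y+h,x:x+w,::-1],(w*k,h*k),interpolation=2)
cv2.imwrite('pics/c6.png',np.hstack([f(b,255,190,65,70,6),f(a,320,180,65,70,6)]))"
python3 - <<'E'
from fit import *
ims={'top':np.load('t4.npz')['p'],'scene':np.load('s4.npz')['p']}
p0=[.4706,.0297,np.radians(70.5)]
for n,g in(('top',[(279.5,207.7),(275,220)]),('scene',[(350,227),(363.3,224.5)])):
  for thr in(.3,.5):
    o=[]
    for x,y in g:
        q=blob(ims[n],x,y,3,thr=thr);o.append(onplane(n,q,.014)[0])
    o=np.array(o);print(n,thr,o.round(4).tolist(),o.mean(0).round(4))
  for sig in(.7,1.2):
        p,f=edgefit(ims,[n],plate,p0,sig=sig);print(p[:2].round(4),np.degrees(p[2])-90,f)
E
```

```text
t 11.65 p [ 0.4008 -0.2004  0.2211] yang -19.67 tilt [-0.08  0.03] F [ 1.2  0.6 -0. ] M [-0.13  0.04  0.01] op 86.8 j [-41.  18. 107.  -0.  55. -21.]
top 0.3 [[0.4906, 0.0239, 0.014], [0.4531, 0.0375, 0.014]] [0.4718 0.0307 0.014 ]
top 0.5 [[0.4905, 0.0239, 0.014], [0.4531, 0.0375, 0.014]] [0.4718 0.0307 0.014 ]
[0.4764 0.0279] -21.262257938244076 -49.29625701904297
[0.4761 0.028 ] -21.260112355736 -39.53118133544922
scene 0.3 [[0.4891, 0.0248, 0.014], [0.4512, 0.038, 0.014]] [0.4702 0.0314 0.014 ]
scene 0.5 [[0.489, 0.0249, 0.014], [0.4511, 0.038, 0.014]] [0.4701 0.0314 0.014 ]
[0.4703 0.03  ] -19.535572692410582 -45.686622619628906
[0.4697 0.0297] -19.3534063381056 -33.46091079711914
```

View pics/c6.png

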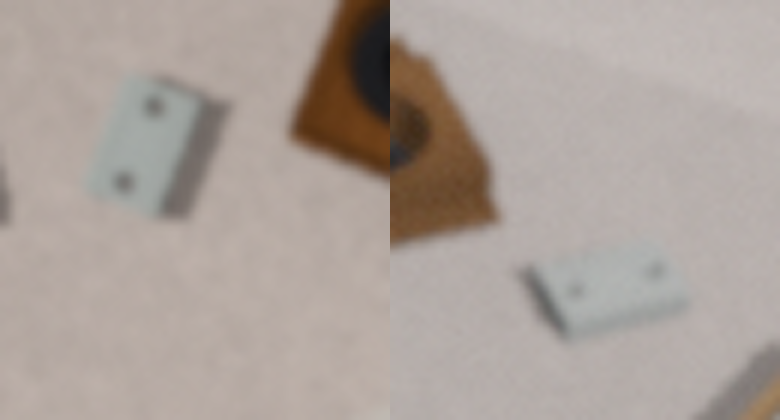

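```bash
python3 - <<'E'
from h import *
for n,fs,g in(('top',['top0','t1','t2','t3'],[(348.6,202.4),(343.7,215.1)]),('scene',['scene0','s1','s2','s3'],[(300.7,192.6),(313.4,190.4)])):
    for f in fs:
        im=np.load(f+'.npz')['p']
        for thr in(.3,.6):
            o=np.array([onplane(n,blob(im,*a,2.5,False,thr=thr),.02)[0] for a in g]);d=o[0]-o[1]
            print(f,thr,o[:,:2].round(4).tolist(),o.mean(0)[:2].round(4),np.hypot(*d[:2]).round(4),np.degrees(np.arctan2(d[1],d[0])).round(1))
E
```

```text
top0 0.3 [[0.5086, -0.1762], [0.471, -0.1626]] [ 0.4898 -0.1694] 0.04 -19.9
top0 0.6 [[0.5087, -0.1762], [0.4711, -0.1625]] [ 0.4899 -0.1693] 0.04 -20.1
t1 0.3 [[0.5086, -0.1771], [0.471, -0.163]] [ 0.4898 -0.1701] 0.0402 -20.6
t1 0.6 [[0.5087, -0.1772], [0.4712, -0.163]] [ 0.4899 -0.1701] 0.04 -20.7
t2 0.3 [[0.5086, -0.1773], [0.4698, -0.1639]] [ 0.4892 -0.1706] 0.0411 -19.0
t2 0.6 [[0.5086, -0.1773], [0.4695, -0.1641]] [ 0.4891 -0.1707] 0.0413 -18.6
t3 0.3 [[0.5084, -0.1763], [0.4711, -0.1628]] [ 0.4898 -0.1696] 0.0397 -20.0
t3 0.6 [[0.5084, -0.1763], [0.4712, -0.1629]] [ 0.4898 -0.1696] 0.0396 -19.8
scene0 0.3 [[0.5057, -0.1769], [0.4719, -0.1597]] [ 0.4888 -0.1683] 0.038 -26.9
scene0 0.6 [[0.5057, -0.1779], [0.4723, -0.1606]] [ 0.489  -0.1693] 0.0376 -27.5
s1 0.3 [[0.5074, -0.1752], [0.4707, -0.1606]] [ 0.4891 -0.1679] 0.0395 -21.6
s1 0.6 [[0.5064, -0.1802], [0.4704, -0.1623]] [ 0.4884 -0.1712] 0.0402 -26.4
s2 0.3 [[0.5066, -0.1767], [0.4656, -0.1667]] [ 0.4861 -0.1717] 0.0421 -13.7
s2 0.6 [[0.5062, -0.179], [0.4649, -0.1674]] [ 0.4855 -0.1732] 0.0429 -15.7
s3 0.3 [[0.506, -0.1766], [0.4749, -0.161]] [ 0.4905 -0.1688] 0.0348 -26.7
s3 0.6 [[0.5061, -0.1765], [0.4773, -0.16]] [ 0.4917 -0.1683] 0.0331 -29.9
```

```bash
python3 -c "
from plan import *
st();plan([([.4706,.0297,.055],-19.55,None,0)])"
```

```text
t 11.75 p [ 0.4022 -0.2032  0.2214] yang -19.87 tilt [ 0.05 -0.15] F [-0.5  0.8 -0.1] M [-0.05  0.07 -0.01] op 87.0 j [-41.  18. 107.  -0.  55. -21.]
[{"translation": [0.81, -0.05, 0.55], "dr": [0.0, 0.0, -0.0], "jaw": 0}, {"translation": [0.81, -0.05, 0.56], "dr": [0.0, 0.0, -0.0], "jaw": 0}, {"translation": [0.81, -0.05, 0.55], "dr": [0.0, 0.0, -0.0], "jaw": 0}, {"translation": [0.8, -0.05, 0.55], "dr": [0.0, 0.0, -0.0], "jaw": 0}, {"translation": [0.81, -0.05, 0.55], "dr": [0.0, 0.0, -0.0], "jaw": 0}, {"translation": [0.81, -0.05, 0.56], "dr": [0.0, 0.0, -0.0], "jaw": 0}, {"translation": [0.81, -0.05, 0.55], "dr": [0.0, 0.0, -0.0], "jaw": 0}, {"translation": [0.81, -0.05, 0.55], "dr": [0.0, 0.0, -0.0], "jaw": 0}, {"translation": [0.81, -0.05, 0.55], "dr": [0.0, 0.0, -0.0], "jaw": 0}, {"translation": [0.81, -0.05, 0.56], "dr": [0.0, 0.0, -0.0], "jaw": 0}, {"translation": [0.81, -0.05, 0.55], "dr": [0.0, 0.0, -0.0], "jaw": 0}, {"translation": [0.8, -0.05, 0.55], "dr": [0.0, 0.0, -0.0], "jaw": 0}]

12 rows -> end [0.4706 0.0296 0.0551]
```

>>> arm_command --commands '[{"translation": [0.81,-0.05,0.55],"dr": [0,0,0],"jaw": 0},{"translation": [0.81,-0.05,0.55],"dr": [0,0,0],"jaw": 0},{"translation": [0.81,-0.05,0.55],"dr": [0,0,0],"jaw": 0},{"translation": [0.81,-0.05,0.55],"dr": [0,0,0],"jaw": 0},{"translation": [0.81,-0.05,0.55],"dr": [0,0,0],"jaw": 0},{"translation": [0.81,-0.05,0.55],"dr": [0,0,0],"jaw": 0},{"translation": [0.81,-0.05,0.55],"dr": [0,0,0],"jaw": 0},{"translation": [0.81,-0.05,0.55],"dr": [0,0,0],"jaw": 0},{"translation": [0.81,-0.05,0.55],"dr": [0,0,0],"jaw": 0},{"translation": [0.81,-0.05,0.55],"dr": [0,0,0],"jaw": 0},{"translation": [0.81,-0.05,0.55],"dr": [0,0,0],"jaw": 0},{"translation": [0.8,-0.05,0.55],"dr": [0,0,0],"jaw": 0}]'

```text
time_s: 12.75
position: [0.4686, 0.036, 0.0557]
tcp_rot: [[0.335, 0.942, -0.002], [0.942, -0.335, 0.0], [-0.0, -0.002, -1.0]]
force: [1.0, -0.2, 0.5]
opening: 1.001
```

>>> arm_command --commands '[{"translation": [0,0,0],"dr": [0,0,0],"jaw": 0},{"translation": [0,0,0],"dr": [0,0,0],"jaw": 0},{"translation": [0,0,0],"dr": [0,0,0],"jaw": 0}]'

```text
time_s: 13.0
position: [0.4691, 0.0349, 0.0566]
tcp_rot: [[0.334, 0.942, -0.001], [0.942, -0.334, -0.0], [-0.0, -0.001, -1.0]]
force: [0.5, -0.0, 0.4]
opening: 0.997
```

```bash
python3 -c "
from plan import *
st();plan([([.4706,.0297,.0112],-19.55,3,0)])"
```

```text
t 13.0 p [0.4691 0.0349 0.0566] yang -19.54 tilt [-0.05 -0.01] F [ 0.5 -0.   0.4] M [-0.08  0.08 -0.03] op 86.7 j [ -9.  36. 112.  -0.  32.  10.]
[{"translation": [-0.06, 0.04, 0.61], "dr": [-0.0, 0.0, 0.0], "jaw": 0}, {"translation": [-0.06, 0.05, 0.6], "dr": [-0.0, 0.0, 0.0], "jaw": 0}, {"translation": [-0.05, 0.04, 0.61], "dr": [-0.0, 0.0, 0.0], "jaw": 0}]

3 rows -> end [0.4707 0.0298 0.0111]
```

>>> arm_command --commands '[{"translation": [-0.18,0.13,0.5],"dr": [0,0,0],"jaw": 0},{"translation": [0,0,0.5],"dr": [0,0,0],"jaw": 0},{"translation": [0,0,0.3],"dr": [0,0,0],"jaw": 0},{"translation": [0,0,0],"dr": [0,0,0],"jaw": 0},{"translation": [0,0,0],"dr": [0,0,0],"jaw": 0}]'

```text
time_s: 13.42
position: [0.4711, 0.0294, 0.024]
tcp_rot: [[0.335, 0.942, -0.001], [0.942, -0.335, 0.0], [-0.0, -0.001, -1.0]]
force: [0.5, 0.2, 1.0]
opening: 0.999
```

```bash
python3 -c "
from plan import *
st();plan([([.4706,.0297,.0112],-19.55,1,0)])"
```

```text
t 13.42 p [0.4711 0.0294 0.024 ] yang -19.6 tilt [-0.03  0.  ] F [0.5 0.2 1. ] M [-0.12  0.13 -0.02] op 86.9 j [-10.  40. 112.  -0.  27.  10.]
[{"translation": [0.01, -0.02, 0.51], "dr": [-0.01, 0.0, -0.01], "jaw": 0}]

1 rows -> end [0.4707 0.0298 0.0113]
```

>>> arm_command --commands '[{"translation": [0,-0.02,0.3],"dr": [0,0,0],"jaw": 0},{"translation": [0,0,0.2],"dr": [0,0,0],"jaw": 0},{"translation": [0,0,0],"dr": [0,0,0],"jaw": 0},{"translation": [0,0,0],"dr": [0,0,0],"jaw": 0},{"translation": [0,0,0],"dr": [0,0,0],"jaw": 1},{"translation": [0,0,0],"dr": [0,0,0],"jaw": 1},{"translation": [0,0,0],"dr": [0,0,0],"jaw": 1},{"translation": [0,0,0],"dr": [0,0,0],"jaw": 1},{"translation": [0,0,0],"dr": [0,0,0],"jaw": 1},{"translation": [0,0,0],"dr": [0,0,0],"jaw": 1}]'

```text
time_s: 14.25
position: [0.471, 0.0303, 0.0114]
tcp_rot: [[0.334, 0.943, 0.0], [0.943, -0.334, -0.0], [0.0, 0.0, -1.0]]
force: [0.0, 0.4, 1.0]
opening: 0.705
```

```bash
python3 -c "
from plan import *
s=st();
plan([([*s['position'][:2],.075],-19.55,3,1),([.4887,-.1708,.075],-19.9,None,1)])"
```

```text
t 14.25 p [0.471  0.0303 0.0114] yang -19.52 tilt [ 0.01 -0.  ] F [0.  0.4 1. ] M [0.02 0.08 0.03] op 61.4 j [-10.  42. 113.   0.  25.  10.]
[{"translation": [0.0, 0.0, -0.85], "dr": [0.0, -0.0, 0.0], "jaw": 1}, {"translation": [0.0, 0.0, -0.85], "dr": [0.0, -0.0, 0.0], "jaw": 1}, {"translation": [0.0, 0.0, -0.84], "dr": [0.0, -0.0, 0.0], "jaw": 1}, {"translation": [-0.82, 0.37, -0.0], "dr": [0.0, -0.0, 0.01], "jaw": 1}, {"translation": [-0.81, 0.38, -0.0], "dr": [0.0, -0.0, 0.01], "jaw": 1}, {"translation": [-0.82, 0.37, -0.0], "dr": [0.0, -0.0, 0.01], "jaw": 1}, {"translation": [-0.81, 0.38, -0.0], "dr": [0.0, -0.0, 0.01], "jaw": 1}, {"translation": [-0.82, 0.37, -0.0], "dr": [0.0, -0.0, 0.01], "jaw": 1}, {"translation": [-0.81, 0.38, -0.0], "dr": [0.0, -0.0, 0.01], "jaw": 1}, {"translation": [-0.81, 0.38, -0.0], "dr": [0.0, -0.0, 0.01], "jaw": 1}, {"translation": [-0.82, 0.38, -0.0], "dr": [0.0, -0.0, 0.01], "jaw": 1}, {"translation": [-0.81, 0.38, -0.0], "dr": [0.0, -0.0, 0.01], "jaw": 1}]

12 rows -> end [ 0.4887 -0.1709  0.0749]
```

>>> arm_command --commands '[{"translation": [0,0,-0.7],"dr": [0,0,0],"jaw": 1},{"translation": [0,0,-0.9],"dr": [0,0,0],"jaw": 1},{"translation": [0,0,-0.94],"dr": [0,0,0],"jaw": 1},{"translation": [-0.82,0.38,0],"dr": [0,0,0],"jaw": 1},{"translation": [-0.82,0.38,0],"dr": [0,0,0],"jaw": 1},{"translation": [-0.82,0.38,0],"dr": [0,0,0],"jaw": 1},{"translation": [-0.82,0.38,0],"dr": [0,0,0],"jaw": 1},{"translation": [-0.82,0.38,0],"dr": [0,0,0],"jaw": 1},{"translation": [-0.81,0.38,0],"dr": [0,0,0],"jaw": 1},{"translation": [-0.81,0.38,0],"dr": [0,0,0],"jaw": 1},{"translation": [-0.81,0.38,0],"dr": [0,0,0.05],"jaw": 1},{"translation": [-0.81,0.38,0],"dr": [0,0,0],"jaw": 1}]'

```text
time_s: 15.25
position: [0.4897, -0.1723, 0.0746]
tcp_rot: [[0.34, 0.941, -0.001], [0.941, -0.34, 0.0], [0.0, -0.001, -1.0]]
force: [-0.0, -0.1, -1.1]
opening: 0.709
```

>>> arm_command --commands '[{"translation": [0,0,0],"dr": [0,0,0],"jaw": 1},{"translation": [0,0,0],"dr": [0,0,0],"jaw": 1},{"translation": [0,0,0],"dr": [0,0,0],"jaw": 1},{"translation": [0,0,0],"dr": [0,0,0],"jaw": 1},{"translation": [0,0,0],"dr": [0,0,0],"jaw": 1}]'

```text
time_s: 15.67
position: [0.4895, -0.17, 0.0747]
tcp_rot: [[0.338, 0.941, -0.001], [0.941, -0.338, 0.001], [0.0, -0.001, -1.0]]
force: [0.1, 0.1, -0.5]
opening: 0.706
```

```bash
python3 -c "
from plan import *
from h import *
s=st();a,_=save('scene','s5');b,_=save('top','t5');s=st()
f=lambda im,x,y,w,h,k:cv2.resize(im[y:y+h,x:x+w,::-1],(w*k,h*k),interpolation=2)
cv2.imwrite('pics/c7.png',np.hstack([f(b,290,160,90,90,4),f(a,265,130,90,90,4)]))
plan([([.4887,-.1708,.036],-19.9,None,1)])"
```

```text
t 15.67 p [ 0.4895 -0.17    0.0747] yang -19.75 tilt [-0.06  0.04] F [ 0.1  0.1 -0.5] M [-0.11  0.09 -0.04] op 61.4 j [-32.  36. 105.   0.  39. -12.]
t 15.77 p [ 0.4898 -0.1703  0.0748] yang -19.76 tilt [-0.03  0.02] F [-0.1 -0.6 -1.3] M [-0.11  0.06  0.  ] op 61.9 j [-32.  36. 105.   0.  39. -12.]
[{"translation": [-0.02, -0.02, 0.78], "dr": [-0.0, -0.0, 0.01], "jaw": 1}, {"translation": [-0.01, -0.02, 0.77], "dr": [-0.0, -0.0, 0.01], "jaw": 1}]

2 rows -> end [ 0.4886 -0.1707  0.036 ]
```

View pics/c7.png

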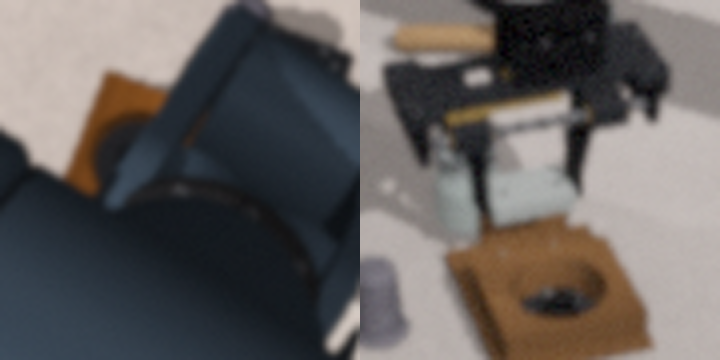

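The scene view shows the plate held level by its short ends above the channel at about (520,195) in the crop. Descending.

>>> arm_command --commands '[{"translation": [-0.03,-0.03,0.5],"dr": [0,0,0.02],"jaw": 1},{"translation": [0,0,0.6],"dr": [0,0,0],"jaw": 1},{"translation": [0,0,0.4],"dr": [0,0,0],"jaw": 1},{"translation": [0,0,0],"dr": [0,0,0],"jaw": 1},{"translation": [0,0,0],"dr": [0,0,0],"jaw": 1},{"translation": [0,0,0],"dr": [0,0,0],"jaw": 1}]'

```text
time_s: 16.27
position: [0.4893, -0.1717, 0.0375]
tcp_rot: [[0.341, 0.94, 0.0], [0.94, -0.341, -0.0], [-0.0, 0.0, -1.0]]
force: [0.2, -0.5, -2.0]
opening: 0.71
```

```bash
python3 -c "
from plan import *
st()"
```

```text
t 16.27 p [ 0.4893 -0.1717  0.0375] yang -19.93 tilt [ 0.02 -0.01] F [ 0.2 -0.5 -2. ] M [-0.09  0.08  0.01] op 61.7 j [-32.  40. 105.   0.  34. -12.]
```

>>> arm_command --commands '[{"translation": [0.01,-0.02,0.15],"dr": [0,0,0],"jaw": 1},{"translation": [0,0,0.15],"dr": [0,0,0],"jaw": 1},{"translation": [0,0,0.1],"dr": [0,0,0],"jaw": 1},{"translation": [0,0,0],"dr": [0,0,0],"jaw": 1},{"translation": [0,0,0],"dr": [0,0,0],"jaw": 1}]'

```text
time_s: 16.68
position: [0.4889, -0.1707, 0.027]
tcp_rot: [[0.342, 0.94, 0.0], [0.94, -0.342, 0.001], [0.001, -0.0, -1.0]]
force: [3.3, 3.7, -3.8]
opening: 0.708
```

```bash
python3 -c "
from plan import *
st()"
```

```text
t 16.68 p [ 0.4889 -0.1707  0.027 ] yang -19.99 tilt [0.02 0.05] F [ 3.3  3.7 -3.8] M [ 0.65 -0.52 -0.06] op 61.6 j [-32.  41. 106.   0.  33. -12.]
```

>>> arm_command --commands '[{"translation": [0.02,0.01,0.1],"dr": [0,0,0],"jaw": 1},{"translation": [0,0,0.1],"dr": [0,0,0],"jaw": 1},{"translation": [0,0,0.1],"dr": [0,0,0],"jaw": 1},{"translation": [0,0,0],"dr": [0,0,0],"jaw": 1},{"translation": [0,0,0],"dr": [0,0,0],"jaw": 1}]'

```text
time_s: 17.1
position: [0.489, -0.1705, 0.0195]
tcp_rot: [[0.342, 0.94, -0.0], [0.94, -0.342, 0.001], [0.001, -0.0, -1.0]]
force: [2.3, 6.0, -0.3]
opening: 0.704
```

```bash
python3 -c "
from plan import *
st()"
```

```text
t 17.1 p [ 0.489  -0.1705  0.0195] yang -19.97 tilt [-0.02  0.04] F [ 2.3  6.  -0.3] M [ 0.72 -0.36 -0.06] op 61.3 j [-32.  42. 106.   0.  32. -12.]
```

>>> arm_command --commands '[{"translation": [0.02,0,0.03],"dr": [0,0,0],"jaw": 1},{"translation": [0,0,0],"dr": [0,0,0],"jaw": 1},{"translation": [0,0,0],"dr": [0,0,0],"jaw": 1},{"translation": [0,0,0],"dr": [0,0,0],"jaw": 1}]'

```text
time_s: 17.43
position: [0.489, -0.1705, 0.0194]
tcp_rot: [[0.341, 0.94, -0.0], [0.94, -0.341, 0.0], [-0.0, -0.0, -1.0]]
force: [0.2, 3.5, 5.1]
opening: 0.709
```

```bash
python3 -c "
from plan import *
st()"
```

```text
t 17.43 p [ 0.489  -0.1705  0.0194] yang -19.96 tilt [-0.02  0.  ] F [0.2 3.5 5.1] M [ 0.5  -0.02 -0.13] op 61.7 j [-32.  42. 106.  -0.  32. -12.]
```

>>> arm_command --commands '[{"translation": [0,0,0],"dr": [0,0,0],"jaw": 0},{"translation": [0,0,0],"dr": [0,0,0],"jaw": 0},{"translation": [0,0,0],"dr": [0,0,0],"jaw": 0},{"translation": [0,0,-0.3],"dr": [0,0,0],"jaw": 0},{"translation": [0,0,-0.6],"dr": [0,0,0],"jaw": 0},{"translation": [0,0,-1],"dr": [0,0,0],"jaw": 0},{"translation": [0,0,-1],"dr": [0,0,0],"jaw": 0},{"translation": [0.3,0,-0.3],"dr": [0,0,0],"jaw": 0.3}]'

```text
time_s: 18.1
position: [0.4935, -0.1654, 0.1023]
tcp_rot: [[0.342, 0.94, 0.005], [0.94, -0.342, -0.004], [-0.002, 0.006, -1.0]]
force: [0.2, 0.1, 0.3]
opening: 0.973
```

```bash
python3 -c "
from plan import *
from h import *
s=st();a,_=save('scene','s6')
t=np.load('top0.npz')['p'];t3=np.load('t3.npz')['p'];s0=np.load('scene0.npz')['p']
f=lambda im,x,y,w,h,k,g=1:np.clip(cv2.resize(im[y:y+h,x:x+w,::-1],(w*k,h*k),interpolation=2).astype(float)*g,0,255)
r1=np.hstack([f(t,308,184,33,30,12,3),f(t3,308,184,33,30,12,3)])
r2=np.hstack([f(s0,290,180,66,40,6,2),f(a,290,160,66,60,6,1)[:240]])
cv2.imwrite('pics/c8.png',np.vstack([r1,r2]))"
```

```text
t 18.1 p [ 0.4935 -0.1654  0.1023] yang -20.01 tilt [ 0.29 -0.22] F [0.2 0.1 0.3] M [-0.09  0.09 -0.05] op 84.6 j [-31.  33. 104.  -0.  42. -11.][ WARN:0@1.776] global loadsave.cpp:1063 imwrite_ Unsupported depth image for selected encoder is fallbacked to CV_8U.
```

View pics/c8.png

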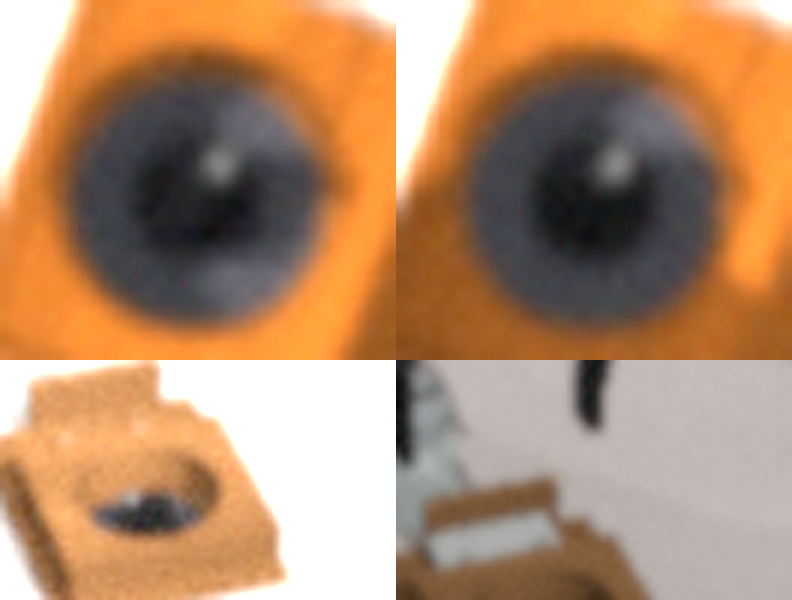

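```bash
python3 - <<'E'
from h import *
for f in('top0','t1','t3'):
    im=np.load(f+'.npz')['p']
    q=blob(im,308+218/12-.45,184+162/12-.45,2.5,False);w=onplane('top',q,.033)[0][:2]-[.0012,.001]
    d=w-[.5129,-.1046];print(f,q,w.round(4),np.hypot(*d).round(4),np.degrees(np.arctan2(d[1],d[0])).round(1))
d=np.load('top0.npz')['d'];c=cloud('top',d)
sub=c[184:214,308:341].reshape(-1,3);r=np.hypot(*(sub[:,:2]-[.514,-.1036]).T)
m=(r<.02)&(sub[:,2]>.022);P=sub[m][:,:2];print(m.sum(),P.mean(0),sub[m][:,2].mean())
u,s,v=np.linalg.svd(P-P.mean(0));print(s,np.degrees(np.arctan2(v[0,1],v[0,0])))
E
```

```text
top0 [326.16731773 196.71580991] [ 0.5212 -0.1108] 0.0103 -36.8
t1 [326.19676377 196.75064846] [ 0.5211 -0.1109] 0.0103 -37.5
t3 [326.12416181 196.77076775] [ 0.521  -0.1106] 0.0101 -36.8
33 [ 0.51301306 -0.10473723] 0.03228588167234746
[0.04456183 0.01708667] 140.44252792188203
```

```bash
python3 -c "
from plan import *
st();plan([([.5129,-.1046,.075],53.5,None,0.7)])"
```

```text
t 18.15 p [ 0.4939 -0.1637  0.1023] yang -19.97 tilt [ 0.32 -0.17] F [-0.1  1.   1.2] M [-0.01  0.05 -0.06] op 82.2 j [-31.  33. 104.   0.  42. -11.]
[{"translation": [0.19, -0.01, 0.08], "dr": [0.0, 0.0, -0.94], "jaw": 0.7}, {"translation": [0.19, 0.01, 0.09], "dr": [0.0, 0.0, -0.94], "jaw": 0.7}, {"translation": [0.19, 0.03, 0.08], "dr": [0.0, 0.0, -0.94], "jaw": 0.7}, {"translation": [0.18, 0.05, 0.09], "dr": [0.0, 0.0, -0.94], "jaw": 0.7}, {"translation": [0.18, 0.07, 0.08], "dr": [0.0, 0.0, -0.94], "jaw": 0.7}, {"translation": [0.17, 0.08, 0.08], "dr": [0.0, 0.0, -0.94], "jaw": 0.7}, {"translation": [0.17, 0.1, 0.09], "dr": [0.0, 0.0, -0.94], "jaw": 0.7}, {"translation": [0.15, 0.12, 0.08], "dr": [0.0, 0.0, -0.94], "jaw": 0.7}, {"translation": [0.14, 0.13, 0.09], "dr": [0.0, 0.0, -0.94], "jaw": 0.7}, {"translation": [0.13, 0.14, 0.08], "dr": [0.0, 0.0, -0.94], "jaw": 0.7}, {"translation": [0.11, 0.15, 0.08], "dr": [0.0, 0.0, -0.94], "jaw": 0.7}, {"translation": [0.09, 0.17, 0.09], "dr": [0.0, 0.0, -0.94], "jaw": 0.7}]

[{"translation": [0.08, 0.17, 0.08], "dr": [0.0, 0.0, -0.94], "jaw": 0.7}]

13 rows -> end [ 0.5129 -0.1047  0.075 ]
```

>>> arm_command --commands '[{"translation": [0.19,-0.01,0.08],"dr": [0,0,-0.94],"jaw": 0.7},{"translation": [0.19,0.01,0.09],"dr": [0,0,-0.94],"jaw": 0.7},{"translation": [0.19,0.03,0.08],"dr": [0,0,-0.94],"jaw": 0.7},{"translation": [0.18,0.05,0.09],"dr": [0,0,-0.94],"jaw": 0.7},{"translation": [0.18,0.07,0.08],"dr": [0,0,-0.94],"jaw": 0.7},{"translation": [0.17,0.08,0.08],"dr": [0,0,-0.94],"jaw": 0.7},{"translation": [0.17,0.1,0.09],"dr": [0,0,-0.94],"jaw": 0.7},{"translation": [0.15,0.12,0.08],"dr": [0,0,-0.94],"jaw": 0.7},{"translation": [0.14,0.13,0.09],"dr": [0,0,-0.94],"jaw": 0.7},{"translation": [0.13,0.14,0.08],"dr": [0,0,-0.94],"jaw": 0.7},{"translation": [0.11,0.15,0.08],"dr": [0,0,-0.94],"jaw": 0.7},{"translation": [0.09,0.17,0.09],"dr": [0,0,-0.94],"jaw": 0.7}]'

```text
time_s: 19.15
position: [0.5087, -0.1083, 0.0728]
tcp_rot: [[-0.744, 0.669, -0.002], [0.669, 0.744, 0.001], [0.002, -0.001, -1.0]]
force: [-0.3, 0.8, 0.6]
opening: 0.302
```

>>> arm_command --commands '[{"translation": [0.08,0.17,0.08],"dr": [0,0,-0.94],"jaw": 0.7},{"translation": [0,0,0],"dr": [0,0,0],"jaw": 0.7},{"translation": [0,0,0],"dr": [0,0,0],"jaw": 0.7},{"translation": [0,0,0],"dr": [0,0,0],"jaw": 0.7}]'

```text
time_s: 19.48
position: [0.5104, -0.1044, 0.0714]
tcp_rot: [[-0.801, 0.598, -0.001], [0.598, 0.801, 0.0], [0.001, -0.0, -1.0]]
force: [0.2, -1.2, -0.6]
opening: 0.301
```

```bash
python3 -c "
from plan import *
from h import *
s=st();a,_=save('scene','s7');st()
f=lambda im,x,y,w,h,k:cv2.resize(im[y:y+h,x:x+w,::-1],(w*k,h*k),interpolation=2)
cv2.imwrite('pics/c9.png',f(a,265,130,100,100,6))
plan([([.5129,-.1046,.045],53.5,None,0.7)])"
```

```text
t 19.48 p [ 0.5104 -0.1044  0.0714] yang 53.27 tilt [-0.04  0.01] F [ 0.2 -1.2 -0.6] M [-0.03  0.1   0.  ] op 26.2 j [-24.  37. 104.  -0.  39. -77.]
t 19.53 p [ 0.5105 -0.1046  0.0715] yang 53.27 tilt [-0.02  0.  ] F [-0.2 -0.4  0.4] M [-0.03 -0.01 -0.  ] op 25.9 j [-24.  37. 104.  -0.  39. -77.]
[{"translation": [-0.04, 0.03, 0.53], "dr": [-0.0, -0.0, -0.02], "jaw": 0.7}, {"translation": [-0.04, 0.03, 0.53], "dr": [-0.0, -0.0, -0.02], "jaw": 0.7}]

2 rows -> end [ 0.513  -0.1046  0.045 ]
```

View pics/c9.png

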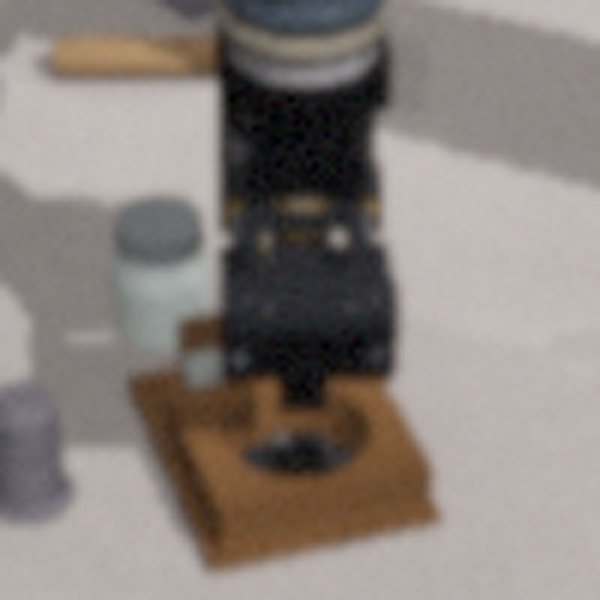

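>>> arm_command --commands '[{"translation": [-0.08,0.06,0.5],"dr": [0,0,-0.04],"jaw": 0.7},{"translation": [0,0,0.5],"dr": [0,0,0],"jaw": 0.7},{"translation": [0,0,0],"dr": [0,0,0],"jaw": 0.7},{"translation": [0,0,0],"dr": [0,0,0],"jaw": 0.7}]'

```text
time_s: 19.87
position: [0.5126, -0.1043, 0.0458]
tcp_rot: [[-0.805, 0.594, -0.002], [0.594, 0.805, 0.001], [0.002, -0.0, -1.0]]
force: [-0.3, -0.5, -0.1]
opening: 0.298
```

```bash
python3 -c "
from plan import *
st();plan([([.5129,-.1046,.025],53.5,None,0.7)])"
```

```text
t 19.87 p [ 0.5126 -0.1043  0.0458] yang 53.57 tilt [-0.11  0.05] F [-0.3 -0.5 -0.1] M [ 0.03 -0.01 -0.02] op 25.9 j [-24.  40. 105.  -0.  36. -77.]
[{"translation": [-0.02, 0.0, 0.83], "dr": [-0.0, -0.02, 0.01], "jaw": 0.7}]

1 rows -> end [ 0.5129 -0.1046  0.0251]
```

>>> arm_command --commands '[{"translation": [-0.02,0,0.3],"dr": [0,0,0],"jaw": 0.7},{"translation": [0,0,0.3],"dr": [0,0,0],"jaw": 0.7},{"translation": [0,0,0.23],"dr": [0,0,0],"jaw": 0.7},{"translation": [0,0,0],"dr": [0,0,0],"jaw": 0.7},{"translation": [0,0,0],"dr": [0,0,0],"jaw": 0.7}]'

```text
time_s: 20.28
position: [0.5133, -0.1046, 0.0256]
tcp_rot: [[-0.805, 0.593, -0.001], [0.593, 0.805, 0.0], [0.001, -0.0, -1.0]]
force: [-0.7, -0.4, 0.1]
opening: 0.301
```

```bash
python3 -c "
from plan import *
st()"
```

```text
t 20.28 p [ 0.5133 -0.1046  0.0256] yang 53.61 tilt [-0.05  0.02] F [-0.7 -0.4  0.1] M [-0.   -0.   -0.06] op 26.2 j [-24.  42. 105.  -0.  33. -77.]
```

Nothing touched on the way in. Closing on the bar.

>>> arm_command --commands '[{"translation": [0,0,0],"dr": [0,0,0],"jaw": 1},{"translation": [0,0,0],"dr": [0,0,0],"jaw": 1},{"translation": [0,0,0],"dr": [0,0,0],"jaw": 1},{"translation": [0,0,0],"dr": [0,0,0],"jaw": 1},{"translation": [0,0,0],"dr": [0,0,0],"jaw": 1}]'

```text
time_s: 20.7
position: [0.5141, -0.1044, 0.0264]
tcp_rot: [[-0.805, 0.594, 0.001], [0.594, 0.805, 0.0], [-0.001, 0.001, -1.0]]
force: [2.6, 3.9, 1.2]
opening: 0.115
```

```bash
python3 -c "
from plan import *
st()"
```

```text
t 20.7 p [ 0.5141 -0.1044  0.0264] yang 53.59 tilt [0.07 0.01] F [2.6 3.9 1.2] M [ 0.53 -0.34  0.04] op 10.0 j [-24.  42. 105.   0.  33. -77.]
```

>>> arm_command --commands '[{"translation": [0,0.02,0],"dr": [0,0,0.5],"jaw": 1},{"translation": [0,0,0],"dr": [0,0,0.9],"jaw": 1},{"translation": [0,0,0],"dr": [0,0,0.9],"jaw": 1},{"translation": [0,0,0],"dr": [0,0,0.9],"jaw": 1},{"translation": [0,0,0],"dr": [0,0,0.9],"jaw": 1},{"translation": [0,0,0],"dr": [0,0,0.9],"jaw": 1},{"translation": [0,0,0],"dr": [0,0,0.9],"jaw": 1},{"translation": [0,0,0],"dr": [0,0,0.9],"jaw": 1},{"translation": [0,0,0],"dr": [0,0,0.9],"jaw": 1},{"translation": [0,0,0],"dr": [0,0,0.9],"jaw": 1},{"translation": [0,0,0],"dr": [0,0,0.9],"jaw": 1},{"translation": [0,0,0],"dr": [0,0,0],"jaw": 1}]'

```text
time_s: 21.7
position: [0.5136, -0.1046, 0.0264]
tcp_rot: [[0.06, 0.998, -0.001], [0.998, -0.06, -0.0], [-0.0, -0.0, -1.0]]
force: [-0.9, -0.6, 2.7]
opening: 0.109
```

```bash
python3 -c "
from plan import *
st()"
```

```text
t 21.7 p [ 0.5136 -0.1046  0.0264] yang -3.45 tilt [-0.03 -0.03] F [-0.9 -0.6  2.7] M [-0.25  0.29 -0.07] op 9.5 j [-24.  42. 105.  -0.  34. -20.]
```

Now at −3.5°, with the stop expected near −10°. I'll creep on in small steps, watching the moment.

>>> arm_command --commands '[{"translation": [0,0,0],"dr": [0,0,0.5],"jaw": 1},{"translation": [0,0,0],"dr": [0,0,0.5],"jaw": 1},{"translation": [0,0,0],"dr": [0,0,0.3],"jaw": 1},{"translation": [0,0,0],"dr": [0,0,0],"jaw": 1},{"translation": [0,0,0],"dr": [0,0,0],"jaw": 1}]'

```text
time_s: 22.12
position: [0.5135, -0.1046, 0.0263]
tcp_rot: [[0.191, 0.982, -0.001], [0.982, -0.191, -0.0], [-0.001, -0.001, -1.0]]
force: [-2.9, -2.6, 4.4]
opening: 0.11
```

```bash
python3 -c "
from plan import *
st()"
```

```text
t 22.12 p [ 0.5135 -0.1046  0.0263] yang -11.0 tilt [-0.04 -0.03] F [-2.9 -2.6  4.4] M [-0.43  0.48  0.13] op 9.5 j [-24.  42. 105.  -0.  34. -13.]
```

>>> arm_command --commands '[{"translation": [0,0,0],"dr": [0,0,0.3],"jaw": 1},{"translation": [0,0,0],"dr": [0,0,0.3],"jaw": 1},{"translation": [0,0,0],"dr": [0,0,0],"jaw": 1},{"translation": [0,0,0],"dr": [0,0,0],"jaw": 1}]'

```text
time_s: 22.45
position: [0.5135, -0.1046, 0.0263]
tcp_rot: [[0.25, 0.968, -0.001], [0.968, -0.25, -0.001], [-0.001, -0.001, -1.0]]
force: [-3.2, -1.7, 6.1]
opening: 0.114
```

```bash
python3 -c "
from plan import *
st()"
```

```text
t 22.45 p [ 0.5135 -0.1046  0.0263] yang -14.5 tilt [-0.05 -0.05] F [-3.2 -1.7  6.1] M [-0.39  0.54  0.6 ] op 9.9 j [-24.  42. 105.  -0.  34.  -9.]
```

>>> arm_command --commands '[{"translation": [0,0,0],"dr": [0,0,0],"jaw": 0.7},{"translation": [0,0,0],"dr": [0,0,0],"jaw": 0.7},{"translation": [0,0,0],"dr": [0,0,0],"jaw": 0.7},{"translation": [0,0,-0.4],"dr": [0,0,0],"jaw": 0.7},{"translation": [0,0,-0.8],"dr": [0,0,0],"jaw": 0.7},{"translation": [0,0,-1],"dr": [0,0,0],"jaw": 0.7},{"translation": [0,0,-1],"dr": [0,0,0],"jaw": 0.7},{"translation": [0,0,-1],"dr": [0,0,0],"jaw": 0.7},{"translation": [0.5,-0.5,-1],"dr": [0,0,0],"jaw": 0.7},{"translation": [1,-0.8,-1],"dr": [0,0,0],"jaw": 0.7},{"translation": [1,-0.8,-0.5],"dr": [0,0,0],"jaw": 0.7},{"translation": [1,-0.8,0],"dr": [0,0,0],"jaw": 0.7}]'

```text
time_s: 23.45
position: [0.4677, -0.0007, 0.197]
tcp_rot: [[0.257, 0.966, 0.008], [0.967, -0.257, -0.001], [0.001, 0.008, -1.0]]
force: [1.0, 0.5, -0.1]
opening: 0.297
```

>>> arm_command --commands '[{"translation": [1,-0.8,0],"dr": [0,0,0],"jaw": 0.7},{"translation": [1,-0.5,0],"dr": [0,0,0],"jaw": 0.7},{"translation": [1,-0.2,0],"dr": [0,0,0],"jaw": 0.7},{"translation": [1,0,0],"dr": [0,0,0],"jaw": 0.7},{"translation": [1,0,0],"dr": [0,0,0],"jaw": 0.7},{"translation": [1,0,0],"dr": [0,0,0],"jaw": 0.7},{"translation": [1,0,0],"dr": [0,0,0],"jaw": 0.7},{"translation": [1,0,0],"dr": [0,0,0],"jaw": 0.7},{"translation": [1,0,0],"dr": [0,0,0],"jaw": 0.7},{"translation": [1,0,0],"dr": [0,0,0],"jaw": 0.7},{"translation": [1,0,0],"dr": [0,0,0],"jaw": 0.7},{"translation": [1,0,0],"dr": [0,0,0],"jaw": 0.7}]'

```text
time_s: 24.45
position: [0.5063, 0.2999, 0.1941]
tcp_rot: [[0.255, 0.967, 0.0], [0.967, -0.255, 0.0], [0.001, 0.0, -1.0]]
force: [1.1, 0.7, 0.5]
opening: 0.298
```

```bash
python3 - <<'E'
from plan import *
from h import *
s=st();a,_=save('scene','s8');t,d=save('top','t8')
f=lambda im,x,y,w,h,k,g=1:np.clip(cv2.resize(im[y:y+h,x:x+w,::-1],(w*k,h*k),interpolation=2).astype(float)*g,0,255)
cv2.imwrite('pics/c10.png',np.hstack([f(t,300,170,66,66,6),f(a,275,155,66,66,6)]).astype(np.uint8))
cv2.imwrite('pics/c11.png',f(t,308,184,33,30,12,3).astype(np.uint8))
c=cloud('top',d)
sub=c[184:214,308:341].reshape(-1,3);r=np.hypot(*(sub[:,:2]-[.514,-.1036]).T)
m=(r<.02)&(sub[:,2]>.022);P=sub[m][:,:2];print(m.sum(),P.mean(0),sub[m][:,2].mean())
u,sv,v=np.linalg.svd(P-P.mean(0));print(sv,np.degrees(np.arctan2(v[0,1],v[0,0])))
# plate top height
q=proj('top',[.489,-.1704,.022])[0].round().astype(int);print('plate z',c[q[1]-2:q[1]+3,q[0]-1:q[0]+2,2].round(4))
E
```

```text
t 24.45 p [0.5063 0.2999 0.1941] yang -14.77 tilt [0.01 0.03] F [1.1 0.7 0.5] M [-0.09  0.1   0.01] op 25.9 j [20. 30. 90.  0. 60. 35.]
34 [ 0.51286717 -0.10437219] 0.031886134475357944
[0.04243111 0.01808551] -101.59316508825304
plate z [[0.0202 0.0188 0.0201]
 [0.0233 0.0242 0.0236]
 [0.0267 0.0225 0.0223]
 [0.0216 0.0235 0.0226]
 [0.0236 0.023  0.0241]]
```

View pics/c10.png

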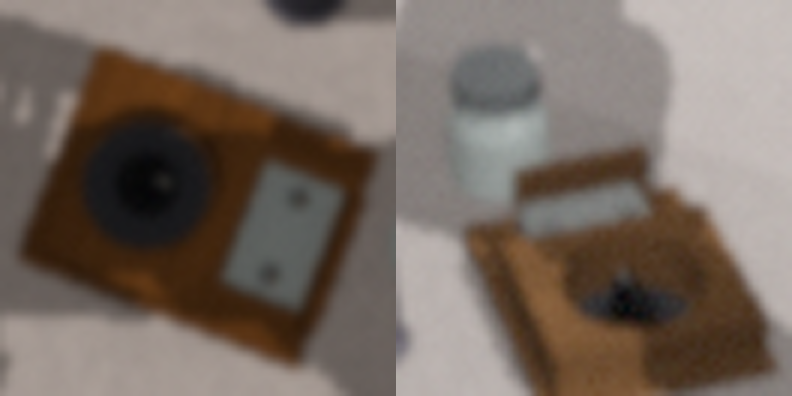

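View pics/c11.png

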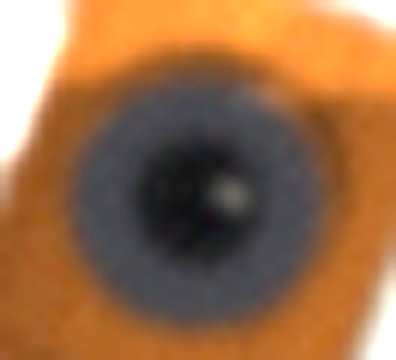

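View pics/t8.png

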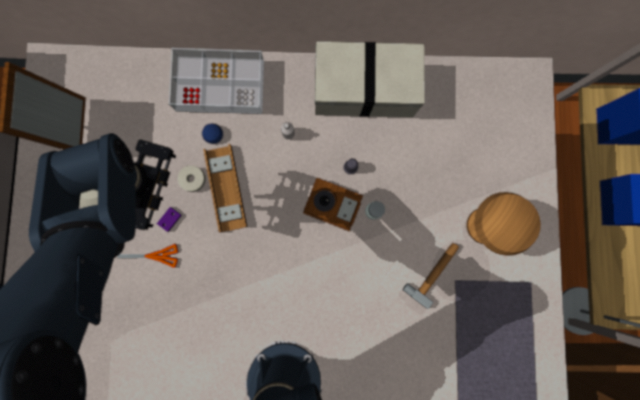

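```bash
python3 - <<'E'
from h import *
im=np.load('t8.npz')['p']
q=blob(im,308+232/12-.45,184+195/12-.45,2.5,False);w=onplane('top',q,.033)[0][:2]-[.0012,.001]
for c in([.5129,-.1046],[.5135,-.1046]):
    d=w-c;print(q,w.round(4),np.hypot(*d).round(4),np.degrees(np.arctan2(d[1],d[0])).round(1))
E
```

```text
[327.01693774 199.79322849] [ 0.5122 -0.1134] 0.0088 -94.3
[327.01693774 199.79322849] [ 0.5122 -0.1134] 0.0089 -98.2
```

```bash
python3 -c "
from rig import *
print(hand_in(), read_state()['time_s'])"
```

```text
the job is handed in; nothing more can be done
the job is handed in; nothing more can be done
```

The job is handed in. The plate with 40 mm hole spacing (the middle one in the tray) sits over both pins in the stand's channel and is released. The lock knob is turned clockwise to its stop. The last clock reading before handing in was 24.5 s of the 67 s allowed.

- **Plate choice:** the pins measured 40 mm apart. The three plates measured about 30, 41 and 20 mm, so the middle one fits.
- **Plate seating:** when I let go, the tool was at the height expected for a plate on the seat, with about 5 N of upward contact force. Depth readings on the plate's top then were mostly 22–24 mm, against 22 mm expected. The final picture shows it flat between the cheek and the knob block.
- **Lock knob:** resistance began at about −10°, where the stop should be, and rose to 0.6 N·m as I pushed on. The bar's own friction is only about 0.04 N·m.
- **Checks that disagreed:** after release, depth readings put the bar at −101.6°, while its white mark gave −94° to −98°. The stop is at −100.2°. I put the difference down to about 1 mm of uncertainty in the knob's centre, and relied on the resistance felt at the stop. I did not grip the knob a second time to confirm.
- **Other items:** in the final top view the other plates, tools and materials look to be where they started. I compared these by eye only, and the arm was covering part of the left side.

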